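# Make up two egg-sampling kits and close the case

## Robot

A 6-joint arm with a two-finger parallel gripper is mounted at the origin on the work surface. World frame = base frame: x ahead of the robot, y to its left, z up, the work surface at z = 0. Lengths are in mm, angles in rad, forces in N, time in s.
With the tool pointing down it reaches from about 325 to 900 mm from the base axis. Payload 6.1 kg.
Tool frame: the origin (TCP) lies midway between the tips of the shut fingers; the grasp point (between the pads) lies 19 mm behind it; z points along the fingers, x is the direction in which the jaws open and shut, and the axes are right-handed (so a half turn about z gives the same grasp; the last joint's range is limited). The gripper opens to 87 mm and grips with 3 to 60 N. Pads are 19 mm wide; open, the fingers measure 117 mm over their backs; the gripper's body (75 mm by 190 mm) begins 51 mm behind the grasp point.
Start: joints at [1.153, 0.22, 1.526, -0, 1.395, -0.126], TCP at [179.796, 598.572, 198.738] pointing down, gripper open.
Joint ranges: [-2.98, 2.98], [-0.91, 2.08], [0.09, 2.57], [-1.24, 4.39], [0.2, 2.65], [-2.68, 2.68]. Speed limits (rad/s): [2.57, 2.57, 3.01, 3.14, 3.14, 3.14].

## Interface

Orientations are given as a unit quaternion [x, y, z, w].
In Python, from plant import * gives the robot as it stands.
- The arm moves only by the tool step_arm, never from a script. Its argument "moves" is a list of rows, each a list of 7 numbers: the closure in counts, from 0 (fully open) to 255 (shut), then the shift along the world's x, y, z as a fraction of full scale, then the turn, a rotation vector about the world's x, y, z as a fraction of full scale. In form: [[grip, dx, dy, dz, rx, ry, rz], ...]. A call has 1 to 12 rows; each row shifts and turns the commanded pose from where the row before left it; what a row does not reach is not made up. Full scale, the value 1, is 4 cm for a shift and 5 degrees for a turn. A row lasts 1/12 s, in which the tool goes at most 41.7 mm and 7.16 degrees, less where a joint would pass 70% of its speed; a pose out of reach is approached as far as the arm can. A call with a number of a shift or a turn outside -1 to 1 is refused whole. A call with a gripper value outside its range is refused whole. The fingers move at their own pace and stop on an object; the grip force is fixed at half the most. Time passes only in rows, so rows that do not move let the fingers close. It gives the time, the measured TCP pose, the force and the opening at its end, in the units of the state.
- observe(): the state, without advancing time (a new reading comes with each control period).
- grab_frame(name): name is "scene" or "top" or "wrist"; returns the picture (400x640x3 uint8, red, green, blue); there is no depth.
- camera_info(name): a dict with "camera_matrix" (3x3 intrinsics, pixels), "dist_coeffs" ([k1, k2, p1, p2, k3] as OpenCV has them; the pictures are not rectified), "xyz" and "orientation" of the camera in the world; the wrist camera has in their place "tool_from_camera" (4x4, takes a point from camera to tool coordinates, whose origin is the TCP and whose axes are the tool frame's). Camera axes: x right, y up, looking along -z (the intrinsics and any distortion apply to the point x, -y, -z); pixel columns grow to the right and rows downward; lengths in mm; the calibration is good to about 2 mm. A picture is of the moment at which its call begins: read the wrist's pose just before it. camera_info takes no time and is no camera call.
- job_done(): hands the job in, once; it reports no verdict.
The state is a dict: "time": time; "qpos": joint angles; "qd": joint speeds; "joint_torque": joint torques, N m; "tcp_pos": TCP position; "tool_rot": TCP orientation; "force": force on the tool from outside, world axes, zero at the start; "ft_torque": the same for the moment, N m; "finger_gap": opening from 0.0 (shut) to 1.0 (fully open).
Only numpy, scipy, OpenCV 4.12 (cv2) and the standard library are available. Lean on these libraries where they do the work, as an engineer would, in place of code of your own. Each camera call takes 0.05 s, during which the arm holds its last target.

## Task

Make up two sampling kits from the stock on the bench. The grey hinged case gets the petri dish in the middle of its left compartment and the short bottle, the one that stays below the rim, in the middle of its right compartment (left and right as the robot sees them); when both are in, shut the lid fully. The open steel tray gets the tall bottle standing in the middle of its left compartment and the slide mailer lying flat in the middle of its right compartment with its long side running front to back; leave the medium bottle where it is and do not tip any bottle over.

Things in the scene. Friction and masses are not known exactly. Their poses are not given: they have to be found in the camera images.
- dish: Round petri dish, white with a straw-coloured top, 56 mm across, 18 mm high, lying flat, about 30 g. Origin: centre of the underside, z up.
- bottle_short: Short amber sample bottle with a white screw cap and a paper label. Origin: centre of the underside, z up. 38 mm across, 42 mm high in all (cap 32 mm across, the top 13 mm), about 50 g.
- bottle_medium: Medium amber sample bottle with a white screw cap and a paper label. Origin: centre of the underside, z up. 42 mm across, 72 mm high. It stays in the stock and is not to be moved.
- bottle_tall: Tall amber sample bottle with a white screw cap and a paper label. Origin: centre of the underside, z up. 46 mm across, 105 mm high in all (cap 40 mm across, the top 20 mm), about 150 g.
- mailer: Slide mailer: flat white plastic box 76 x 30 x 20 mm (x, y, z) with a grey seam, about 35 g. Origin: centre of the underside, x along the long side, z up.
- case: Grey hinged plastic case, fixed to the bench, 110 x 260 x 60 mm outside (x, y, z), walls and floor 5 mm, hinge along the far (+x) rim. A 5 mm wall as high as the rim splits it into a left (centre y = +64 mm) and a right (y = -64 mm) compartment, each 100 mm (x) by 122 mm. Origin: centre of the underside; x away from the robot, y left, z up.
- tray: Open steel tray, fixed to the bench, 110 x 260 x 35 mm outside (x, y, z), walls and floor 5 mm. A 5 mm wall as high as the rim splits it into a left (centre y = +64 mm) and a right (y = -64 mm) compartment, each 100 mm (x) by 122 mm. Origin: centre of the underside; x away from the robot, y left, z up.
- lid (a joint): Case lid, rad: 0 shut, 1.57 upright, 1.8 stop, leaning away from the robot. Starts open. Hinge axis along the case's y at x = +55, z = 60 mm of the case's frame. Plate 110 mm (hinge to free edge) x 260 x 6 mm. A stiff hinge holds it at any angle; about 2 N at the free edge moves it. Push on its outer face, which looks away from the robot when open.
- lid_edge (a point): Middle of the lid's free edge, on its outer face, 110 mm from the hinge axis (by the small steel catch tab). With the lid shut it lies at the front of the case, 66 mm above the bench, the outer face upwards.
There are look-alikes about, which are no part of the job. What is shaped like the dish but orange or purple is not meant. Leave any green look-alike of the bottle_tall alone.

How it is judged:
By the outcome, as a careful person would: the job done as asked, in the order asked, and still so for the second after the job is handed in, with the robot touching nothing.
It also fails if it takes over 118 s, if anything falls off the work surface, if the arm or the gripper's body presses on something with over 40 N, if the wrist force passes 120 N, or if a joint passes its speed limit or range.

## Working session

There is one attempt and no reset: what is moved stays moved. The work goes in short steps, Python scripts to look and compute and a tool call to move; the robot and the scene stay as the last step left them, time stands still between calls to the robot, and variables do not carry over. Pictures are saved under pics/ and viewed, and the job is handed in when it is done.

Besides the shell and the picture viewer there is one more tool, called after "Call:" as name(argument=value, ...), one argument or row to a line, values as JSON. step_arm: Moves the arm, as the interface text tells. Its arguments: {"type":"object","properties":{"moves":{"type":"array","items":{"type":"array","items":{"type":"number"}}}},"required":["moves"]}

```bash
ls; mkdir -p pics; python3 - <<'E'
from plant import *
import cv2
print(observe())
for n in ("scene","top","wrist"):
    print(n,camera_info(n))
    cv2.imwrite(f"pics/{n}0.png",grab_frame(n)[:,:,::-1])
E
```

```text
pics
{'time': 0.0, 'qpos': array([ 1.15289501e+00,  2.21245803e-01,  1.52765945e+00,  1.43602020e-05,
        1.39468990e+00, -1.26080663e-01]), 'qd': array([-0.00192326,  0.00268827, -0.00159312,  0.0001233 , -0.00056441,
       -0.00041533]), 'joint_torque': array([-9.85987281e-04, -4.94616616e+01, -3.87364197e+01,  6.96228538e-02,
        5.77003055e-02, -1.75669916e-04]), 'tcp_pos': array([179.51508172, 597.94431887, 197.599536  ]), 'tool_rot': array([ 8.02401866e-01,  5.96783246e-01, -8.75639372e-04,  4.85607080e-04]), 'force': array([-0.48070454,  0.55950474,  1.0721229 ]), 'ft_torque': array([ 0.01906585, -0.02723649, -0.03341577]), 'finger_gap': 0.9991793359367975}
scene {'camera_matrix': array([[415.60956368,   0.        , 315.44050076],
       [  0.        , 415.60956368, 203.06500424],
       [  0.        ,   0.        ,   1.        ]]), 'dist_coeffs': array([-0.02067864,  0.        ,  0.        ,  0.        ,  0.        ]), 'xyz': array([1141.79145436,  295.8280993 ,  625.66497145]), 'orientation': array([0.24819372, 0.36936646, 0.75576111, 0.48040966])}
top {'camera_matr
[... 307 characters left out ...]
ntation': array([-0.02153088,  0.0126921 ,  0.70785926, -0.70591119])}
wrist {'camera_matrix': array([[332.7267898 ,   0.        , 317.40929563],
       [  0.        , 332.7267898 , 195.69632469],
       [  0.        ,   0.        ,   1.        ]]), 'dist_coeffs': array([-0.02699531,  0.        ,  0.        ,  0.        ,  0.        ]), 'tool_from_camera': array([[ 9.99999031e-01, -1.39177588e-03, -5.71614147e-06,
         2.61939790e-01],
       [-1.34542235e-03, -9.65626187e-01, -2.59931253e-01,
        -7.09919135e+01],
       [ 3.56246394e-04,  2.59931009e-01, -9.65627124e-01,
        -1.86675058e+02],
       [ 0.00000000e+00,  0.00000000e+00,  0.00000000e+00,
         1.00000000e+00]])}
```

View pics/scene0.png

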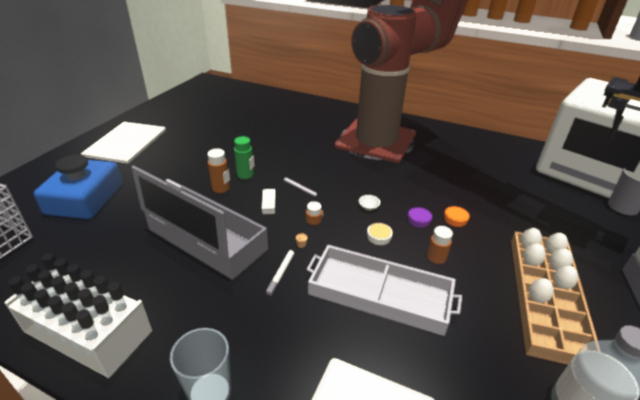

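View pics/top0.png

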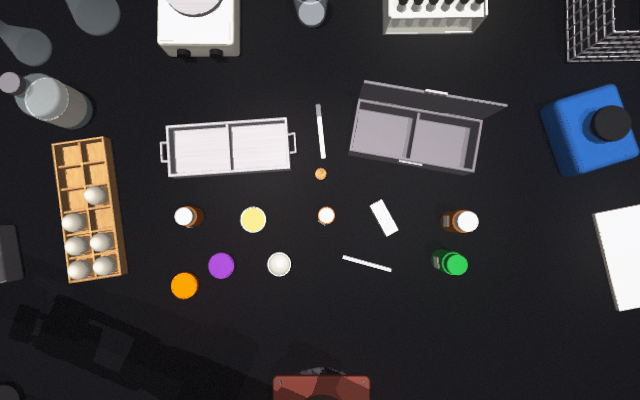

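View pics/wrist0.png

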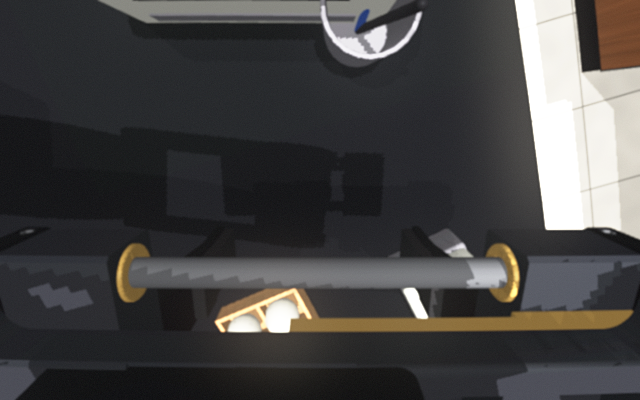

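The scene view shows the case with its lid open, the tray, and two candidate bottles. In the top view these are at (187,216) and (460,221). The straw dish is at (253,219), the short bottle at (326,215) and the mailer at (384,218). Next I'll zoom in.

```bash
cat > h.py <<'E'
import numpy as np, cv2
from scipy.spatial.transform import Rotation as R
from plant import *
def pose(n,obs=None):
    c=camera_info(n)
    if n=="wrist":
        o=obs; T=np.eye(4); T[:3,:3]=R.from_quat(o['tool_rot']).as_matrix(); T[:3,3]=o['tcp_pos']
        M=T@c['tool_from_camera']; return c,M[:3,:3],M[:3,3]
    return c,R.from_quat(c['orientation']).as_matrix(),c['xyz']
def px2w(n,uv,z,obs=None):
    c,Rm,t=pose(n,obs)
    p=cv2.undistortPoints(np.array(uv,float).reshape(-1,1,2),c['camera_matrix'],c['dist_coeffs']).reshape(-1,2)
    d=np.c_[p[:,0],-p[:,1],-np.ones(len(p))]@Rm.T
    z=np.broadcast_to(z,(len(d),))
    return t+d*((z-t[2])/d[:,2])[:,None]
def w2px(n,P,obs=None):
    c,Rm,t=pose(n,obs)
    q=(np.atleast_2d(P)-t)@Rm
    return cv2.projectPoints(q*[1,-1,-1],np.zeros(3),np.zeros(3),c['camera_matrix'],c['dist_coeffs'])[0].reshape(-1,2)
def crop(img,x0,y0,x1,y1,name,s=3):
    cv2.imwrite(f"pics/{name}.png",cv2.resize(img[y0:y1,x0:x1],None,fx=s,fy=s,interpolation=cv2.INTER_CUBIC))
E
python3 - <<'E'
from h import *
t=cv2.imread("pics/top0.png");s=cv2.imread("pics/scene0.png")
crop(t,150,70,350,300,"t_left",2.6);crop(t,300,70,520,290,"t_right",2.7)
crop(s,120,120,480,340,"s_mid",2.2)
E
```

```text
(no output)
```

View pics/t_left.png

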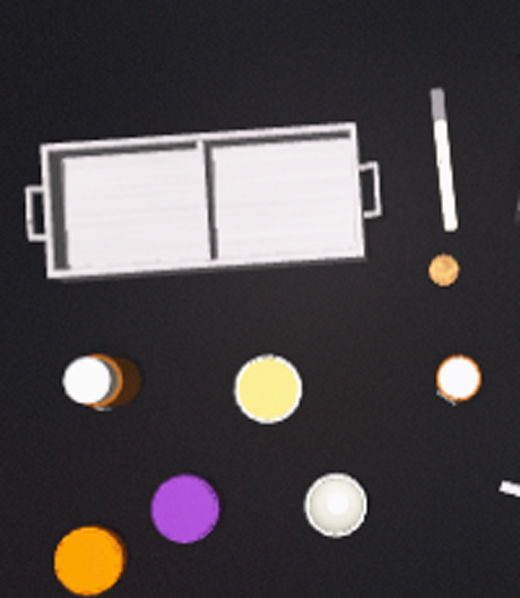

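View pics/t_right.png

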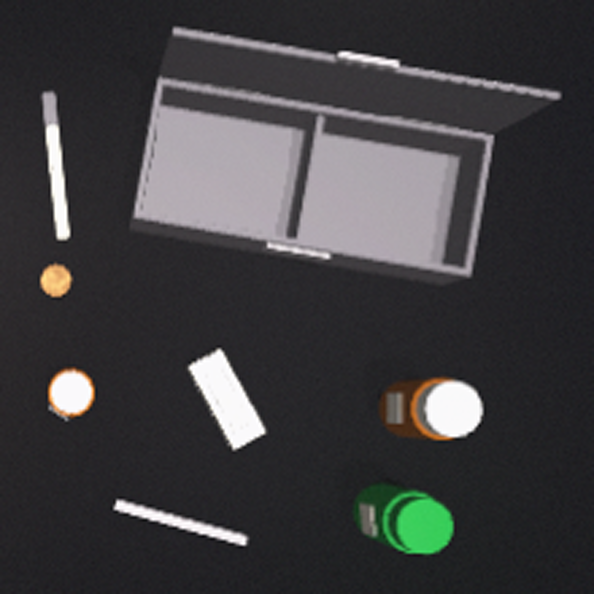

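View pics/s_mid.png

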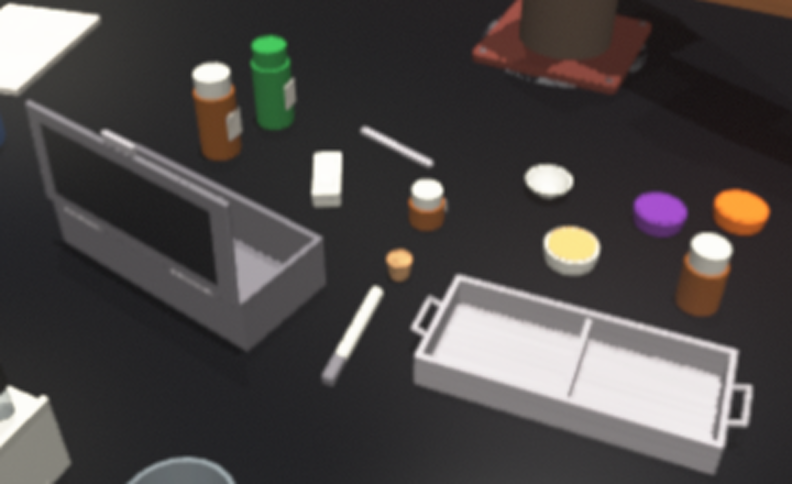

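```bash
python3 - <<'E'
from h import *
from scipy.optimize import least_squares
f=lambda p,s,o:np.array(p,float)/s+o
TL=lambda p:f(p,2.6,[150,70]); TR=lambda p:f(p,2.7,[300,70])
print("tall",px2w("top",TR([[454,408]]),105),"green",px2w("top",TR([[424,525]]),105))
print("dish",px2w("top",TL([[268,389]]),18)); print("short",px2w("top",TR([[72,392]]),42))
print("med",px2w("top",TL([[88,380]]),72))
S=lambda p:f(p,2.2,[120,120])
print("scene tall",px2w("scene",S([[213,72]]),105),"dish",px2w("scene",S([[572,246]]),18),"short",px2w("scene",S([[428,188]]),42))
def fit(px,z,lx,ly,flip=0):
    w=px2w("top",px,z)[:,:2]
    m=np.array([[lx,ly],[lx,-ly],[-lx,-ly],[-lx,ly]])/2
    r=least_squares(lambda q:(m@np.array([[np.cos(q[2]),np.sin(q[2])],[-np.sin(q[2]),np.cos(q[2])]])+q[:2]-w).ravel(),[*w.mean(0),0])
    return r.x,r.fun.round(1)
print("tray",fit(TL([[41,145],[355,124],[366,256],[49,277]]),35,110,260))
print("case",fit(TR([[160,80],[494,135],[469,275],[134,218]]),60,110,260))
print("mailer",fit(TR([[189,367],[219,350],[266,432],[235,449]]),20,76,30))
E
```

```text
tall [[ 432.52223934 -284.83824852  105.        ]] green [[ 349.53479486 -261.88651437  105.        ]]
dish [[436.51309156 146.68777508  18.        ]]
short [[445.36267893 -12.66988715  42.        ]]
med [[443.85688333 277.77391935  72.        ]]
scene tall [[ 432.92540449 -281.85471762  105.        ]] dish [[440.50347123 147.52090936  18.        ]] short [[445.4636493  -11.33789083  42.        ]]
tray (array([5.91932128e+02, 1.98085842e+02, 6.60443186e-02]), array([-0.1, -0.6,  0.4, -0.8,  0.2,  1.1, -0.4,  0.2]))
case (array([ 6.09501422e+02, -1.97862734e+02, -1.78030382e-01]), array([ 1.1,  1.5,  0. , -0.3, -1. , -1.6, -0.2,  0.4]))
mailer (array([ 439.44590783, -136.61427791,    0.50593966]), array([ 0. ,  1.4,  1. , -0.8,  0. , -1. , -1.1,  0.5]))
```

```bash
python3 - <<'E'
from h import *
f=lambda p,s,o:np.array(p,float)/s+o
TR=lambda p:f(p,2.7,[300,70])
# lid angle: project candidate edge corners
c=np.array([609.5,-198]);th=-0.178;Rz=np.array([[np.cos(th),-np.sin(th)],[np.sin(th),np.cos(th)]])
S=lambda p:f(p,2.2,[120,120])
print("obs top",TR([[174,31],[560,96]]).round(1),"scene",S([[28,103],[230,206]]).round(1))
for a in (1.3,1.4,1.5,1.57,1.7,1.8):
    P=[]
    for y in (130,-130):
        xy=Rz@[55-110*np.cos(a),y]+c; P.append([*xy,60+110*np.sin(a)])
    print(a,w2px("top",P).round(1).tolist(),w2px("scene",P).round(1).tolist())
E
```

```text
obs top [[364.4  81.5]
 [507.4 105.6]] scene [[132.7 166.8]
 [224.5 213.6]]
1.3 [[361.0, 97.0], [504.6, 121.0]] [[235.0, 205.9], [143.7, 161.0]]
1.4 [[362.1, 90.8], [506.1, 114.8]] [[230.7, 207.8], [139.1, 162.2]]
1.5 [[363.3, 84.7], [507.5, 108.6]] [[226.2, 210.3], [134.4, 163.9]]
1.57 [[364.0, 80.5], [508.2, 104.3]] [[223.1, 212.3], [131.2, 165.4]]
1.7 [[365.3, 72.9], [509.3, 96.7]] [[217.3, 216.9], [125.2, 168.8]]
1.8 [[366.2, 67.5], [509.7, 91.1]] [[212.9, 221.0], [120.8, 172.0]]
```

Call:
step_arm(
  moves=[
    [0,0.2,-0.4,0,0,0,0.1],
    [0,0.45,-0.8,0,0,0,0.1],
    [0,0.45,-0.8,0,0,0,0.1],
    [0,0.45,-0.8,0,0,0,0.1],
    [0,0.45,-0.8,0,0,0,0.1],
    [0,0.45,-0.8,0,0,0,0.1],
    [0,0.45,-0.8,0,0,0,0.1],
    [0,0.45,-0.8,0,0,0,0.1],
    [0,0.45,-0.8,0,0,0,0.1],
    [0,0.45,-0.8,0,0,0,0.1],
    [0,0.45,-0.8,0,0,0,0.1],
    [0,0.45,-0.8,0,0,0,0.1],
  ],
)

```text
time: 1.15
tcp_pos: [386.1, 228.9, 198.7]
tool_rot: [0.77, 0.638, 0.0, 0.0]
force: [1.0, 0.2, 0.2]
finger_gap: 1.001
```

Call:
step_arm(
  moves=[
    [0,0.43,-0.7,-0.4,0,0,0.1],
    [0,0.43,-0.7,-0.4,0,0,0],
    [0,0.44,-0.7,-0.4,0,0,0],
    [0,0,0,-0.9,0,0,0],
    [0,0,0,-0.9,0,0,0],
    [0,0,0,-0.6,0,0,0],
    [0,0,0,0,0,0,0],
  ],
)

```text
time: 1.73
tcp_pos: [432.7, 145.4, 49.2]
tool_rot: [0.768, 0.641, -0.005, -0.003]
force: [-1.3, -0.8, 0.1]
finger_gap: 1.001
```

```bash
cat > look.py <<'E'
import sys
from h import *
tag=sys.argv[1]
for n in sys.argv[2:]:
    o=observe(); im=grab_frame(n)[:,:,::-1].copy()
    cv2.imwrite(f"pics/{n}_{tag}.png",im)
o=observe();print(o['time'],o['tcp_pos'].round(1),o['force'].round(1),o['finger_gap'])
E
python3 look.py 1 scene wrist top; python3 -c "
from h import *
s=cv2.imread('pics/scene_1.png');crop(s,260,90,520,290,'s1',3)"
```

```text
1.8833 [438.6 146.8  55.9] [-0.3  0.4 -0. ] 0.9990151917604794
```

View pics/s1.png

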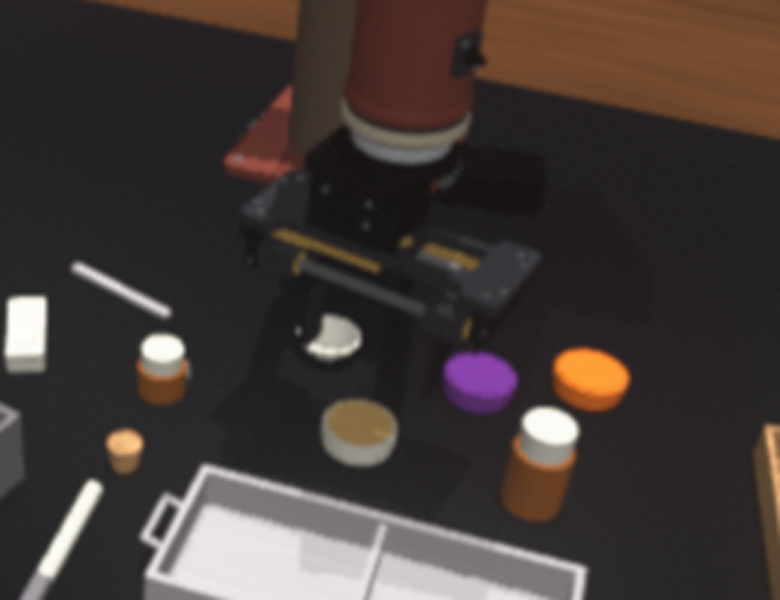

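View pics/wrist_1.png

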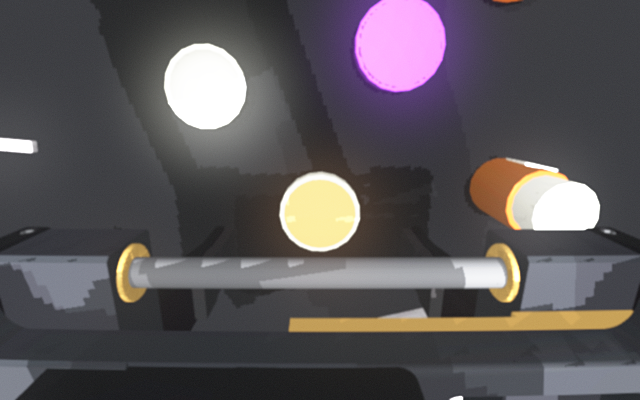

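The wrist view shows the dish at (319,211), centred between the fingers. I'll check its position.

```bash
python3 -c "
from h import *
o=observe();print(px2w('wrist',[[319.5,211]],18,o),px2w('wrist',[[568,208]],72,o), o['tool_rot'])"
```

```text
[[439.60849801 148.40540964  18.        ]] [[444.79358437 284.70381903  72.        ]] [7.67202606e-01 6.41404630e-01 4.37892410e-04 2.64675209e-04]
```

Call:
step_arm(
  moves=[
    [0,0,0,-0.5,0,0,0],
    [0,0,0,-0.4,0,0,0],
    [0,0,0,-0.25,0,0,0],
    [0,0,0,-0.12,0,0,0],
    [0,0,0,-0.05,0,0,0],
    [0,0,0,0,0,0,0],
  ],
)

```text
time: 2.38
tcp_pos: [438.5, 146.8, 2.7]
tool_rot: [0.767, 0.641, 0.0, 0.0]
force: [0.1, -0.1, 0.8]
finger_gap: 1.0
```

Call:
step_arm(
  moves=[
    [255,0,0,0,0,0,0],
    [255,0,0,0,0,0,0],
    [255,0,0,0,0,0,0],
    [255,0,0,0,0,0,0],
    [255,0,0,0,0,0,0],
    [255,0,0,0,0,0,0],
  ],
)

```text
time: 2.88
tcp_pos: [437.9, 146.6, 2.1]
tool_rot: [0.767, 0.641, 0.0, 0.0]
force: [0.3, -0.4, 0.0]
finger_gap: 0.63
```

Call:
step_arm(
  moves=[
    [255,0,0,0.4,0,0,0],
    [255,0,0,0.8,0,0,0],
    [255,0,0,0.8,0,0,0],
    [255,0.2,-0.3,0.6,0,0,0],
    [255,0.45,-0.7,0,0,0,0],
    [255,0.45,-0.7,0,0,0,0],
    [255,0.45,-0.7,0,0,0,0],
    [255,0.45,-0.7,0,0,0,0],
    [255,0.45,-0.7,0,0,0,0],
    [255,0.45,-0.7,0,0,0,0],
    [255,0.45,-0.7,0,0,0,0],
    [255,0.45,-0.7,0,0,0,0],
  ],
)

```text
time: 3.88
tcp_pos: [590.3, -91.0, 105.7]
tool_rot: [0.767, 0.641, -0.0, -0.0]
force: [0.4, 0.5, -0.6]
finger_gap: 0.008
```

```bash
python3 look.py 2 scene top
```

```text
3.9833 [591.9 -93.8 106. ] [ 0.1  1.  -0.4] 0.008526068892331271
```

View pics/top_2.png

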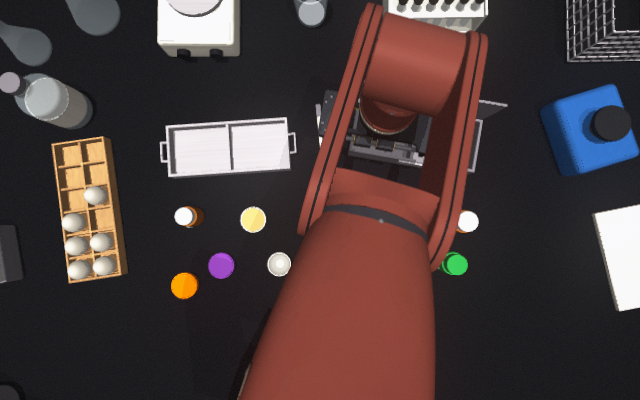

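View pics/scene_2.png

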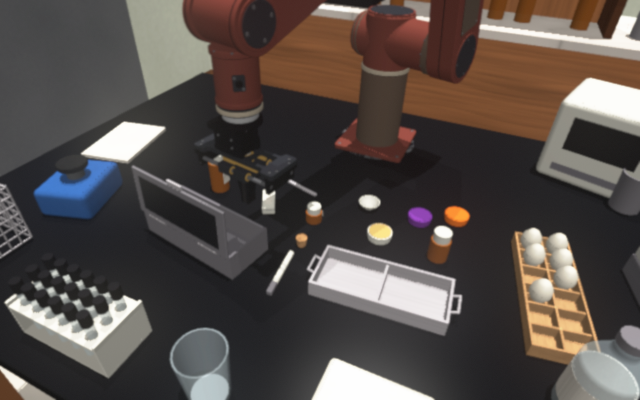

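The dish hasn't moved: it's still at (253,219) in the top view. The fingers were still closing when I lifted, so I'm going back and allowing more time to close.

Call:
step_arm(
  moves=[
    [40,-0.3,0.5,0,0,0,0],
    [40,-0.5,0.8,0,0,0,0],
    [40,-0.5,0.8,0,0,0,0],
    [40,-0.5,0.8,0,0,0,0],
    [40,-0.5,0.8,0,0,0,0],
    [40,-0.5,0.8,0,0,0,0],
    [40,-0.5,0.8,0,0,0,0],
    [40,-0.4,0.6,0,0,0,0],
    [40,-0.1,0.1,0,0,0,0],
    [40,0,0,0,0,0,0],
    [40,0,0,0,0,0,0],
  ],
)

```text
time: 4.9
tcp_pos: [437.8, 150.6, 106.1]
tool_rot: [0.767, 0.642, 0.0, 0.0]
force: [1.1, -0.6, 0.4]
finger_gap: 0.758
```

Call:
step_arm(
  moves=[
    [40,0.03,-0.08,-0.4,0,0,0],
    [40,0,0,-0.8,0,0,0],
    [40,0,0,-0.7,0,0,0],
    [40,0,0,-0.4,0,0,0],
    [40,0,0,-0.2,0,0,0],
    [40,0,0,-0.08,0,0,0],
    [40,0,0,0,0,0,0],
  ],
)

```text
time: 5.48
tcp_pos: [439.4, 146.6, 2.5]
tool_rot: [0.768, 0.641, -0.0, -0.0]
force: [0.0, 0.1, 0.8]
finger_gap: 0.843
```

Call:
step_arm(
  moves=[
    [255,0,0,0,0,0,0],
    [255,0,0,0,0,0,0],
    [255,0,0,0,0,0,0],
    [255,0,0,0,0,0,0],
    [255,0,0,0,0,0,0],
    [255,0,0,0,0,0,0],
    [255,0,0,0,0,0,0],
    [255,0,0,0,0,0,0],
  ],
)

```text
time: 6.15
tcp_pos: [439.0, 147.4, 2.8]
tool_rot: [0.767, 0.641, 0.0, 0.0]
force: [-0.5, 0.2, -0.8]
finger_gap: 0.322
```

```bash
python3 look.py 3 scene wrist;python3 -c "
from h import *
s=cv2.imread('pics/scene_3.png');crop(s,300,120,500,290,'s3',3.5)"
```

```text
6.25 [438.9 147.4   2.7] [-0.6 -0.6 -0.6] 0.22947118573965658
```

View pics/s3.png

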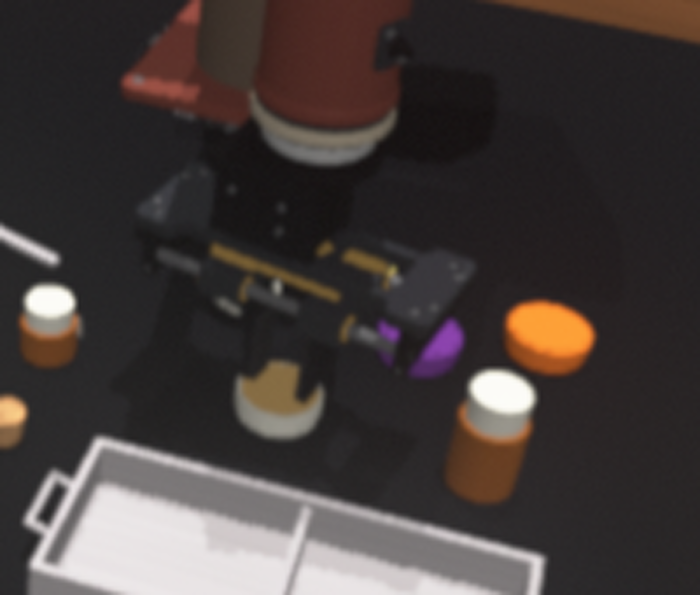

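View pics/wrist_3.png

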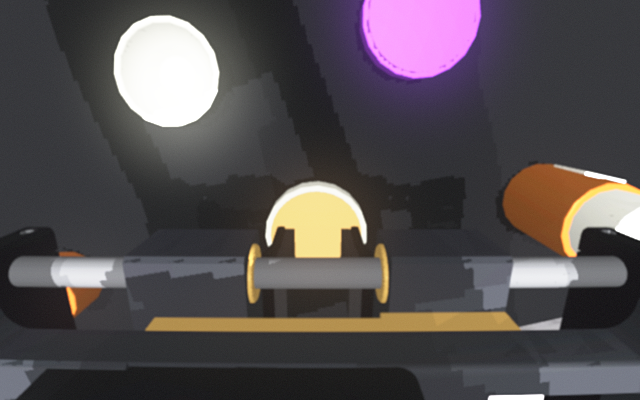

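```bash
python3 -c "
from h import *
o=observe();Rm=R.from_quat(o['tool_rot']).as_matrix()
for d in (0,-10,-20,-30):
  P=[o['tcp_pos']+Rm@[s,0,d] for s in (-10,10)]
  print(d,((w2px('scene',P)-[300,120])*3.5).round(0).tolist(), w2px('wrist',P,o).round(0).tolist())
print(o['tool_rot'])
"
```

```text
0 [[264.0, 402.0], [292.0, 414.0]] [[300.0, 229.0], [334.0, 229.0]]
-10 [[266.0, 390.0], [294.0, 402.0]] [[299.0, 235.0], [334.0, 235.0]]
-20 [[267.0, 378.0], [295.0, 390.0]] [[298.0, 242.0], [335.0, 242.0]]
-30 [[269.0, 366.0], [297.0, 378.0]] [[297.0, 250.0], [336.0, 250.0]]
[ 7.67237084e-01  6.41363591e-01 -2.60705040e-05 -9.63058638e-06]
```

Call:
step_arm(
  moves=[
    [255,0,0,0.3,0,0,0],
    [255,0,0,0.7,0,0,0],
    [255,0,0,0.5,0,0,0],
    [255,0,0,0,0,0,0],
    [255,0,0,0,0,0,0],
  ],
)

```text
time: 6.67
tcp_pos: [440.2, 147.6, 63.9]
tool_rot: [0.767, 0.641, 0.001, 0.001]
force: [-0.2, 0.4, -1.2]
finger_gap: 0.007
```

```bash
python3 look.py 4 scene wrist;python3 -c "
from h import *
o=observe();Rm=R.from_quat(o['tool_rot']).as_matrix()
for d in (0,-10,-20,-30):
  P=[o['tcp_pos']+Rm@[0,0,d]]
  print(d,((w2px('scene',P)-[300,120])*3.5).round(0).tolist(), ((w2px('wrist',P,o)-[200,120])*3).round(0).tolist())
s=cv2.imread('pics/scene_4.png');crop(s,300,120,500,290,'s4',3.5)
s=cv2.imread('pics/wrist_4.png');crop(s,200,120,440,320,'w4',3)"
```

```text
6.7667 [438.3 147.2  61.9] [ 0.4  0.3 -0.5] 0.004767983236879012
0 [[289.0, 336.0]] [[351.0, 328.0]]
-10 [[291.0, 323.0]] [[351.0, 346.0]]
-20 [[293.0, 310.0]] [[351.0, 367.0]]
-30 [[295.0, 297.0]] [[350.0, 390.0]]
```

View pics/s4.png

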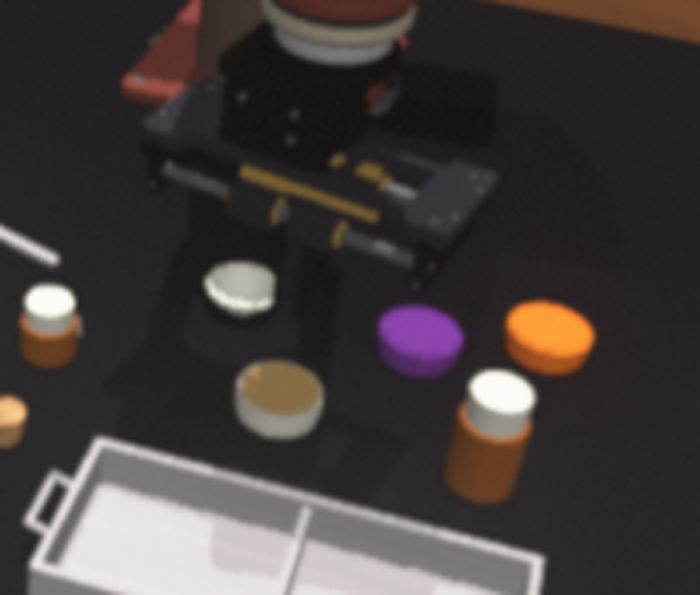

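View pics/w4.png

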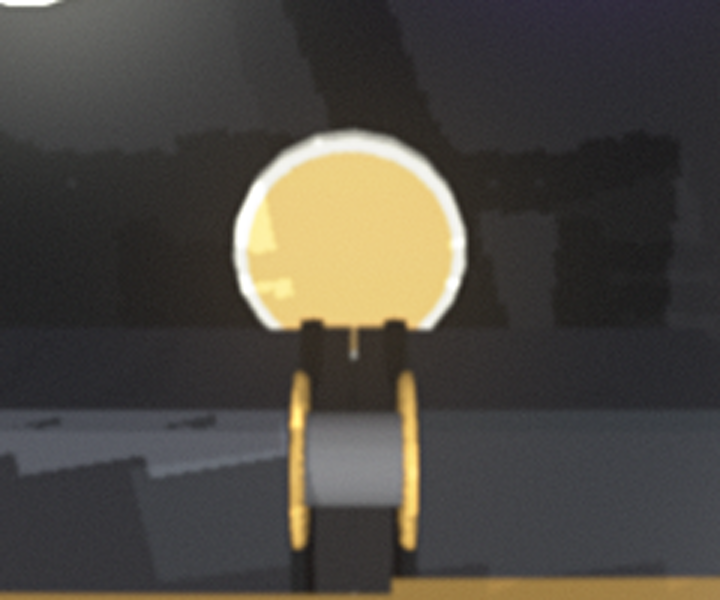

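```bash
python3 -c "
from h import *
s=cv2.imread('pics/scene_4.png')
g=np.clip(255*(s/255.)**0.4,0,255).astype(np.uint8);crop(g,340,160,430,240,'s4b',8)
o=observe();Rm=R.from_quat(o['tool_rot']).as_matrix()
for d in (0,-10,-20,-30):
  for y in (-10,10):
    print(d,y,((w2px('scene',o['tcp_pos']+Rm@[0,y,d])-[340,160])*8).round(0).tolist(),((w2px('wrist',o['tcp_pos']+Rm@[0,y,d],o)-[200,120])*3).round(0).tolist())
"
```

```text
0 -10 [[357.0, 429.0]] [[351.0, 280.0]]
0 10 [[323.0, 466.0]] [[351.0, 374.0]]
-10 -10 [[361.0, 400.0]] [[351.0, 296.0]]
-10 10 [[327.0, 437.0]] [[351.0, 395.0]]
-20 -10 [[366.0, 371.0]] [[351.0, 315.0]]
-20 10 [[331.0, 408.0]] [[350.0, 418.0]]
-30 -10 [[370.0, 341.0]] [[350.0, 335.0]]
-30 10 [[336.0, 378.0]] [[350.0, 444.0]]
```

View pics/s4b.png

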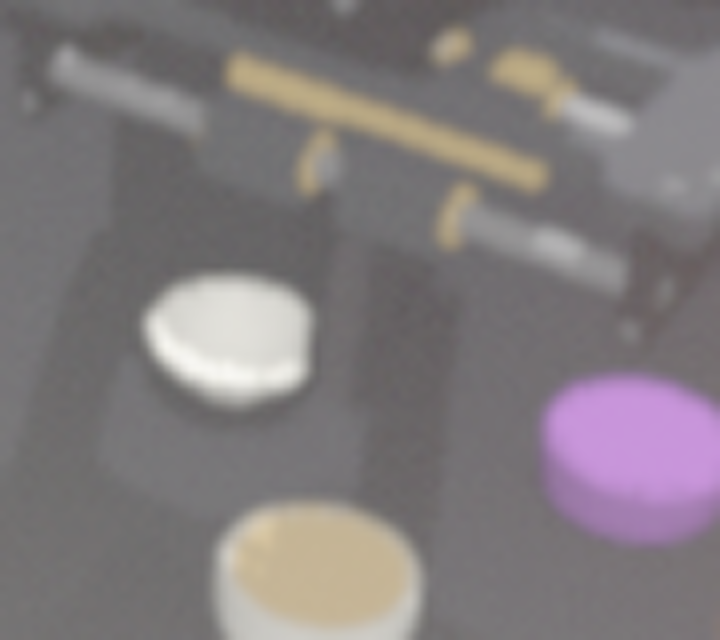

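The wrist and scene views both put the visible finger tips about 20 mm behind the stated TCP, so the jaws shut above the dish. I'll open again and go lower in small steps, watching the force.

Call:
step_arm(
  moves=[
    [40,0,0,-0.2,0,0,0],
    [40,0,0,0,0,0,0],
    [40,0,0,0,0,0,0],
    [40,0,0,0,0,0,0],
    [40,0,0,0,0,0,0],
    [40,0,0,0,0,0,0],
    [40,0,0,0,0,0,0],
    [40,0,0,0,0,0,0],
    [40,0,0,0,0,0,0],
    [40,0,0,0,0,0,0],
    [40,0,0,-0.5,0,0,0],
    [40,0,0,-0.4,0,0,0],
  ],
)

```text
time: 7.77
tcp_pos: [440.2, 147.6, 19.1]
tool_rot: [0.767, 0.641, 0.001, 0.001]
force: [0.6, -0.2, -0.6]
finger_gap: 0.807
```

Call:
step_arm(
  moves=[
    [40,0,0,-0.3,0,0,0],
    [40,0,0,-0.1,0,0,0],
    [40,0,0,-0.1,0,0,0],
    [40,0,0,-0.08,0,0,0],
    [40,0,0,0,0,0,0],
  ],
)

```text
time: 8.18
tcp_pos: [439.1, 147.4, -4.5]
tool_rot: [0.767, 0.641, 0.0, 0.0]
force: [0.1, 0.5, -1.2]
finger_gap: 0.844
```

Call:
step_arm(
  moves=[
    [40,0,0,-0.08,0,0,0],
    [40,0,0,-0.06,0,0,0],
    [40,0,0,0,0,0,0],
  ],
)

```text
time: 8.43
tcp_pos: [439.0, 147.4, -10.1]
tool_rot: [0.767, 0.641, 0.0, 0.0]
force: [0.3, 0.2, 0.2]
finger_gap: 0.843
```

```bash
python3 look.py 5 scene wrist;python3 -c "
from h import *
s=cv2.imread('pics/scene_5.png');s=np.clip(255*(s/255.)**0.5,0,255).astype(np.uint8);crop(s,320,130,470,260,'s5',4.5)"
```

```text
8.5333 [439.1 147.4  -9.9] [-0.3  0.3  0.8] 0.8415353060929617
```

View pics/s5.png

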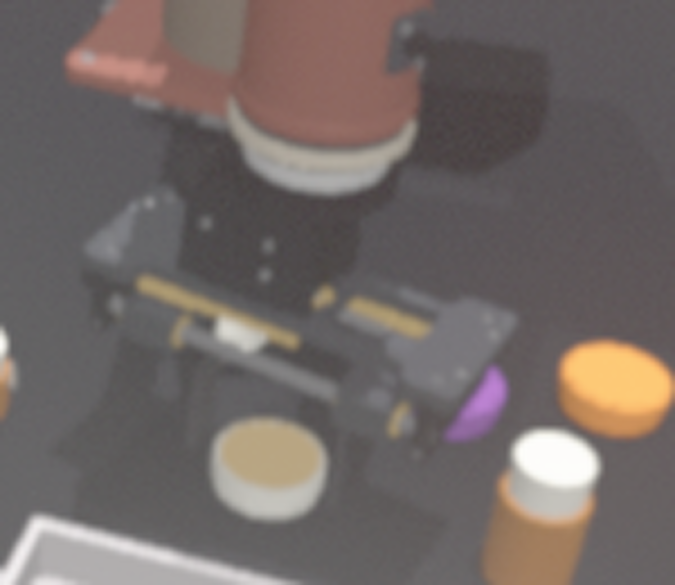

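View pics/wrist_5.png

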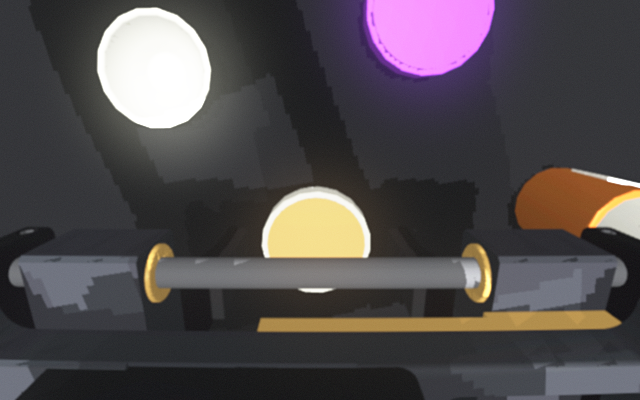

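Call:
step_arm(
  moves=[
    [255,0,0,0,0,0,0],
    [255,0,0,0,0,0,0],
    [255,0,0,0,0,0,0],
    [255,0,0,0,0,0,0],
    [255,0,0,0,0,0,0],
    [255,0,0,0,0,0,0],
    [255,0,0,0,0,0,0],
    [255,0,0,0,0,0,0],
  ],
)

```text
time: 9.2
tcp_pos: [439.1, 147.4, -10.0]
tool_rot: [0.767, 0.641, 0.0, 0.0]
force: [-0.0, 0.3, 1.7]
finger_gap: 0.625
```

Call:
step_arm(
  moves=[
    [255,0,0,0,0,0,0],
    [255,0,0,0.2,0,0,0],
    [255,0,0,0.5,0,0,0],
    [255,0,0,0.8,0,0,0],
    [255,0,0,0.8,0,0,0],
    [255,0,0,0.5,0,0,0],
    [255,0,0,0.2,0,0,0],
    [255,0,0,0,0,0,0],
  ],
)

```text
time: 9.87
tcp_pos: [440.8, 147.7, 112.5]
tool_rot: [0.767, 0.641, 0.002, 0.001]
force: [0.6, -0.5, -0.6]
finger_gap: 0.626
```

```bash
python3 look.py 6 scene wrist;python3 -c "
from h import *
s=cv2.imread('pics/scene_6.png');s=np.clip(255*(s/255.)**0.5,0,255).astype(np.uint8);crop(s,320,80,470,210,'s6',4.5)"
```

```text
9.9667 [438.3 147.2 109.1] [-0.5 -0.4 -1.2] 0.623077511676705
```

View pics/s6.png

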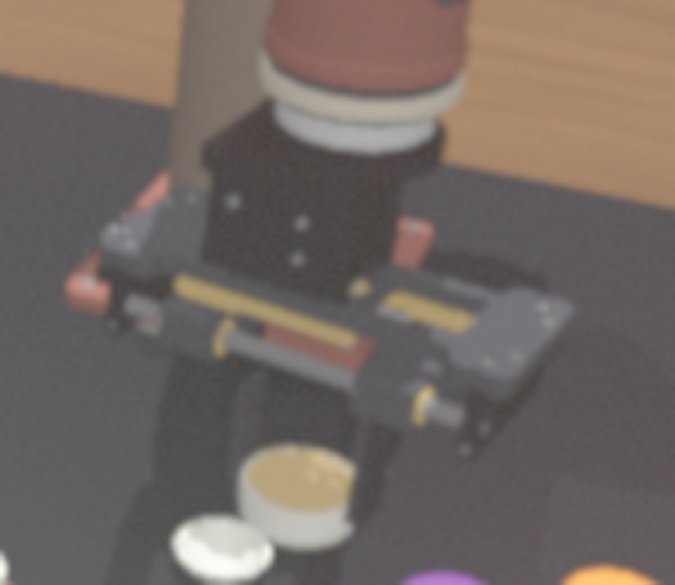

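View pics/wrist_6.png

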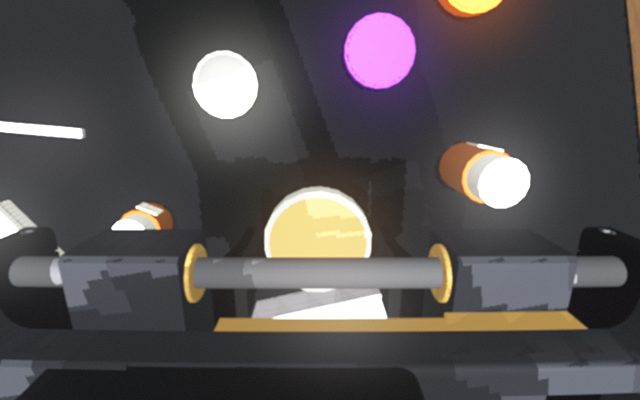

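```bash
python3 -c "
from h import *
o=observe();print(px2w('wrist',[[318,239.5]],o['tcp_pos'][2]+28,o)-o['tcp_pos'])"
```

```text
[[-4.80242839  1.49512994 28.        ]]
```

Call:
step_arm(
  moves=[
    [255,0.2,-0.3,0,0,0,0],
    [255,0.45,-0.7,0,0,0,0],
    [255,0.45,-0.7,0,0,0,0],
    [255,0.45,-0.7,0,0,0,0],
    [255,0.45,-0.7,0,0,0,0],
    [255,0.45,-0.7,0,0,0,0],
    [255,0.45,-0.7,0,0,0,0],
    [255,0.45,-0.7,0,0,0,0],
    [255,0.45,-0.7,0,0,0,0],
    [255,0.45,-0.7,0,0,0,0],
    [255,0.25,-0.4,0,0,0,0],
    [255,0,0,0,0,0,0],
  ],
)

```text
time: 10.97
tcp_pos: [618.9, -136.1, 106.8]
tool_rot: [0.768, 0.64, -0.001, -0.001]
force: [-0.6, -0.5, 0.1]
finger_gap: 0.622
```

Call:
step_arm(
  moves=[
    [255,0.07,-0.06,-0.3,0,0,0],
    [255,0,0,-0.6,0,0,0],
    [255,0,0,-0.6,0,0,0],
    [255,0,0,-0.5,0,0,0],
    [255,0,0,-0.3,0,0,0],
    [255,0,0,-0.2,0,0,0],
    [255,0,0,-0.1,0,0,0],
    [255,0,0,-0.1,0,0,0],
    [255,0,0,-0.06,0,0,0],
    [255,0,0,0,0,0,0],
  ],
)

```text
time: 11.8
tcp_pos: [622.3, -135.1, 0.0]
tool_rot: [0.767, 0.641, 0.0, 0.0]
force: [-0.5, 0.2, -0.1]
finger_gap: 0.624
```

Call:
step_arm(
  moves=[
    [255,0,0,-0.05,0,0,0],
    [255,0,0,-0.05,0,0,0],
    [255,0,0,0,0,0,0],
  ],
)

```text
time: 12.05
tcp_pos: [621.9, -135.1, -4.3]
tool_rot: [0.767, 0.641, 0.0, 0.0]
force: [0.0, 0.3, 0.2]
finger_gap: 0.625
```

```bash
python3 look.py 7 scene wrist;python3 -c "
from h import *
s=cv2.imread('pics/scene_7.png');s=np.clip(255*(s/255.)**0.5,0,255).astype(np.uint8);crop(s,120,80,320,280,'s7',3)"
```

```text
12.15 [ 621.9 -135.1   -4.3] [-0.   0.3  0.2] 0.6283180720296316
```

View pics/s7.png

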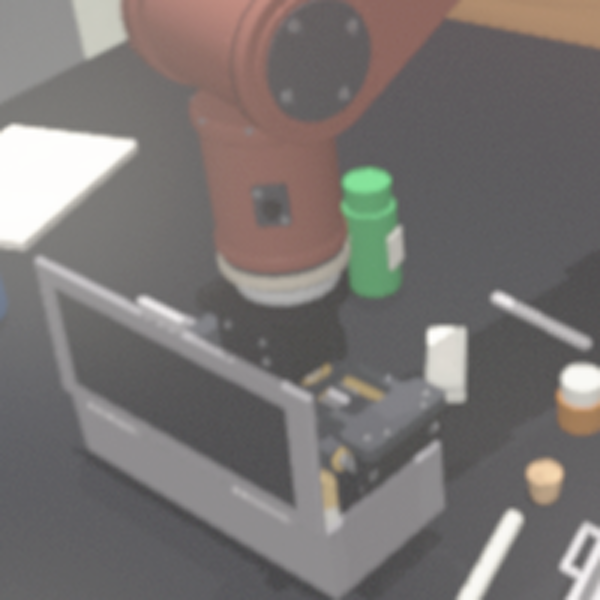

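View pics/wrist_7.png

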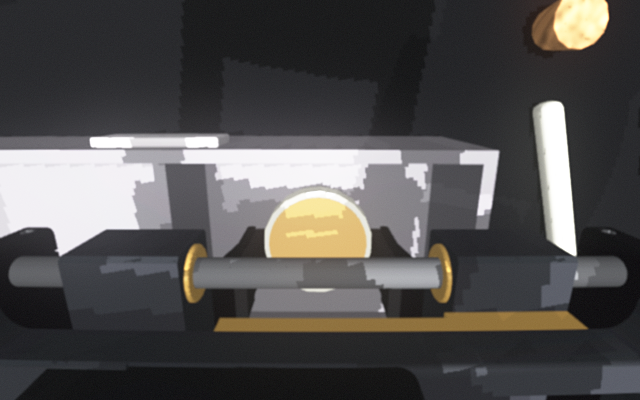

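Call:
step_arm(
  moves=[
    [60,0,0,0,0,0,0],
    [60,0,0,0,0,0,0],
    [60,0,0,0,0,0,0],
    [60,0,0,0,0,0,0],
    [60,0,0,0.1,0,0,0],
    [60,0,0,0.3,0,0,0],
    [60,0,0,0.7,0,0,0],
    [60,0,0,0.9,0,0,0],
    [60,-0.1,0.2,0.8,0,0,0],
    [60,-0.4,0.4,0.2,0,0,0],
    [60,-0.6,0.5,0,0,0,0],
    [60,-0.6,0.5,0,0,0,0],
  ],
)

```text
time: 13.15
tcp_pos: [554.7, -71.1, 118.4]
tool_rot: [0.767, 0.641, 0.001, 0.002]
force: [-0.2, 0.7, 0.3]
finger_gap: 0.764
```

Call:
step_arm(
  moves=[
    [60,-0.7,0.4,0,0,0,0],
    [60,-0.7,0.4,0,0,0,0],
    [60,-0.7,0.4,0,0,0,0],
    [60,-0.5,0.25,-0.2,0,0,0],
    [60,-0.1,0.02,-0.3,0,0,0],
    [60,0,0,-0.2,0,0,0],
    [60,0,0,0,0,0,0],
    [60,0,0,0,0,0,0],
  ],
)

```text
time: 13.82
tcp_pos: [446.4, -12.6, 88.1]
tool_rot: [0.767, 0.641, 0.0, 0.0]
force: [0.5, 0.1, 0.2]
finger_gap: 0.765
```

```bash
python3 look.py 8 wrist top scene;python3 -c "
from h import *
s=cv2.imread('pics/top_8.png');crop(s,300,70,520,290,'t8',2.7)
s=cv2.imread('pics/scene_8.png');crop(s,220,100,420,270,'s8',4)"
```

```text
13.9667 [446.9 -12.7  88.3] [0.1 0.2 0.1] 0.7647879248073679
```

View pics/t8.png

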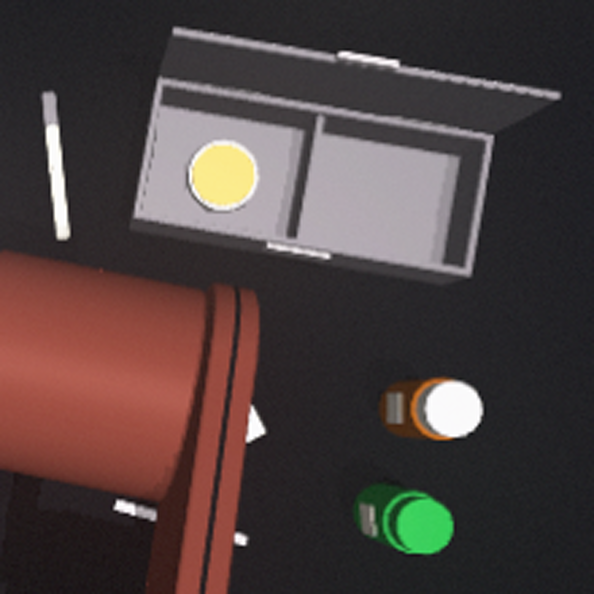

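View pics/wrist_8.png

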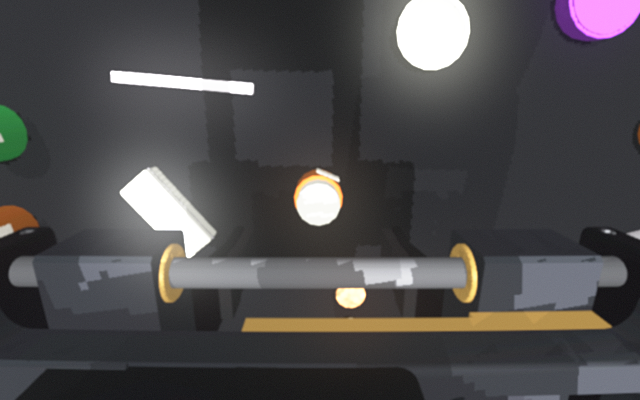

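View pics/s8.png

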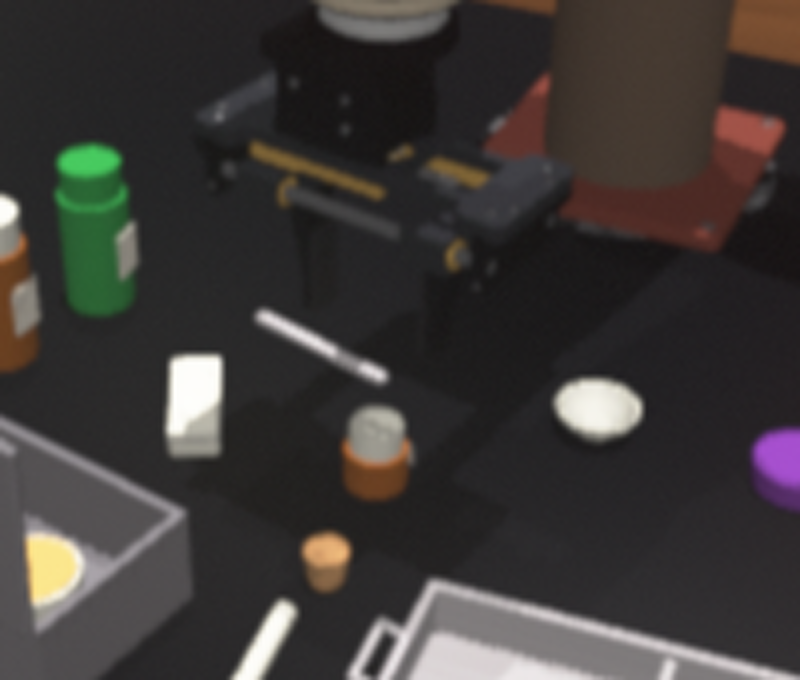

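```bash
python3 -c "
from h import *
o=observe();print(px2w('wrist',[[318.5,202.5]],42,o),o['tcp_pos'])
p=px2w('top',[[300+223/2.7,70+175/2.7]],23)[0,:2];th=-.178
Rz=np.array([[np.cos(th),-np.sin(th)],[np.sin(th),np.cos(th)]]);print(p,Rz.T@(p-[609.5,-197.9]))
Rm=R.from_quat(o['tool_rot']).as_matrix()
for d in (0,-10,-20,-30):
  P=[o['tcp_pos']+Rm@[s,0,d] for s in (-40,40)]
  print(d,((w2px('scene',P)-[220,100])*4).round(0).tolist())
"
```

```text
[[444.13583001 -11.11929813  42.        ]] [446.94865836 -12.71748835  88.34832418]
[ 619.42964468 -134.58885312] [-1.43721433 64.06897515]
0 [[319.0, 333.0], [436.0, 382.0]]
-10 [[319.0, 318.0], [437.0, 367.0]]
-20 [[319.0, 304.0], [438.0, 352.0]]
-30 [[319.0, 289.0], [438.0, 337.0]]
```

Call:
step_arm(
  moves=[
    [60,-0.03,0,-0.3,0,0,0],
    [60,0,0,-0.6,0,0,0],
    [60,0,0,-0.6,0,0,0],
    [60,0,0,-0.4,0,0,0],
    [60,0,0,-0.3,0,0,0],
    [60,0,0,-0.15,0,0,0],
    [60,0,0,-0.08,0,0,0],
    [60,0,0,0,0,0,0],
  ],
)

```text
time: 14.63
tcp_pos: [444.8, -12.4, -9.8]
tool_rot: [0.767, 0.641, -0.0, -0.0]
force: [-0.4, -0.3, -0.4]
finger_gap: 0.766
```

Call:
step_arm(
  moves=[
    [255,0,0,0,0,0,0],
    [255,0,0,0,0,0,0],
    [255,0,0,0,0,0,0],
    [255,0,0,0,0,0,0],
    [255,0,0,0,0,0,0],
    [255,0,0,0,0,0,0],
    [255,0,0,0,0,0,0],
    [255,0,0,0,0,0,0],
    [255,0,0,0,0,0,0],
    [255,0,0,0,0,0,0],
  ],
)

```text
time: 15.47
tcp_pos: [444.9, -12.3, -9.3]
tool_rot: [0.767, 0.641, 0.0, 0.0]
force: [-1.3, 0.7, 5.5]
finger_gap: 0.421
```

Call:
step_arm(
  moves=[
    [255,0,0,0.3,0,0,0],
    [255,0,0,0.7,0,0,0],
    [255,0,0,0.9,0,0,0],
    [255,0.1,-0.1,0.8,0,0,0],
    [255,0.4,-0.6,0.3,0,0,0],
    [255,0.4,-0.65,0,0,0,0],
    [255,0.4,-0.65,0,0,0,0],
    [255,0.4,-0.65,0,0,0,0],
    [255,0.4,-0.65,0,0,0,0],
    [255,0.4,-0.65,0,0,0,0],
    [255,0.4,-0.65,0,0,0,0],
    [255,0.4,-0.65,0,0,0,0],
  ],
)

```text
time: 16.47
tcp_pos: [576.7, -223.4, 109.3]
tool_rot: [0.767, 0.641, -0.0, -0.001]
force: [-0.3, 0.2, -0.6]
finger_gap: 0.423
```

Call:
step_arm(
  moves=[
    [255,0.4,-0.65,0,0,0,0],
    [255,0.14,-0.3,0,0,0,0],
    [255,0,-0.02,0,0,0,0],
    [255,0,0,0,0,0,0],
    [255,0,0,0,0,0,0],
  ],
)

```text
time: 16.88
tcp_pos: [597.3, -259.9, 109.4]
tool_rot: [0.767, 0.641, -0.0, -0.001]
force: [0.2, 0.5, -0.1]
finger_gap: 0.426
```

```bash
python3 look.py 9 wrist scene
```

```text
16.9833 [ 597.6 -259.7  110. ] [ 0.1  0.5 -0.5] 0.4222520931896709
```

View pics/wrist_9.png

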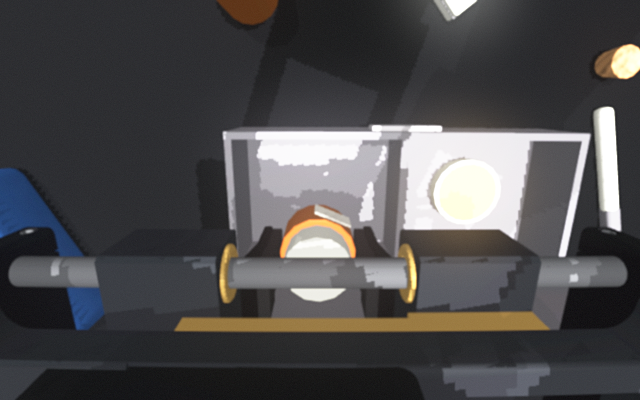

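View pics/scene_9.png

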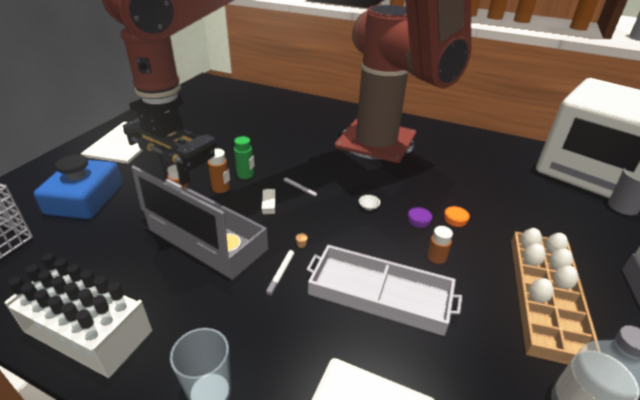

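Call:
step_arm(
  moves=[
    [255,0,0,-0.3,0,0,0],
    [255,0,0,-0.6,0,0,0],
    [255,0,0,-0.6,0,0,0],
    [255,0,0,-0.5,0,0,0],
    [255,0,0,-0.4,0,0,0],
    [255,0,0,-0.2,0,0,0],
    [255,0,0,-0.1,0,0,0],
    [255,0,0,-0.08,0,0,0],
    [255,0,0,-0.06,0,0,0],
    [255,0,0,-0.02,0,0,0],
    [255,0,0,0,0,0,0],
  ],
)

```text
time: 17.9
tcp_pos: [598.8, -261.3, -3.2]
tool_rot: [0.767, 0.641, 0.0, 0.001]
force: [0.4, -0.1, 0.6]
finger_gap: 0.426
```

Call:
step_arm(
  moves=[
    [255,0,0,-0.02,0,0,0],
    [90,0,0,0,0,0,0],
    [90,0,0,0,0,0,0],
    [90,0,0,0,0,0,0],
    [90,0,0,0,0,0,0],
    [90,0,0,0.1,0,0,0],
    [90,0,0,0.3,0,0,0],
    [90,0,0,0.7,0,0,0],
    [90,0,0,0.9,0,0,0],
    [255,0,0,0.9,0,0,0],
    [255,0,0,0.9,0,0,0],
    [255,0,0,0.9,0,0,0],
  ],
)

```text
time: 18.9
tcp_pos: [598.1, -261.0, 186.3]
tool_rot: [0.767, 0.641, 0.0, 0.001]
force: [1.2, 0.2, -1.1]
finger_gap: 0.5
```

Call:
step_arm(
  moves=[
    [255,0,0,0.3,0,0,0],
    [255,0.4,0.2,0.1,0,0,0],
    [255,0.8,0.37,0,0,0,0],
    [255,0.8,0.37,0,0,0,0],
    [255,0.5,0.24,0,0,0,0],
    [255,0,0,0,0,0,0],
    [255,0,0,0,0,0,0],
  ],
)

```text
time: 19.48
tcp_pos: [698.5, -213.0, 198.8]
tool_rot: [0.767, 0.642, -0.0, -0.0]
force: [-0.6, -0.7, 0.4]
finger_gap: 0.026
```

```bash
python3 look.py 10 wrist scene top; python3 -c "
from h import *
s=cv2.imread('pics/scene_10.png');crop(s,100,60,300,280,'s10',2.7)"
```

```text
19.6333 [ 697.2 -214.5  199.2] [-0.1 -0.8  0.3] 0.007345195800699786
```

View pics/wrist_10.png

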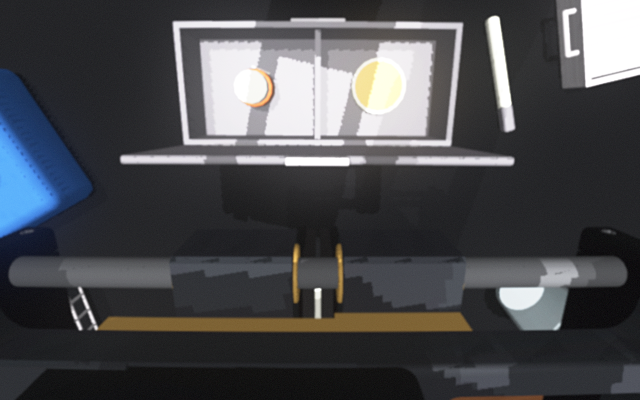

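View pics/s10.png

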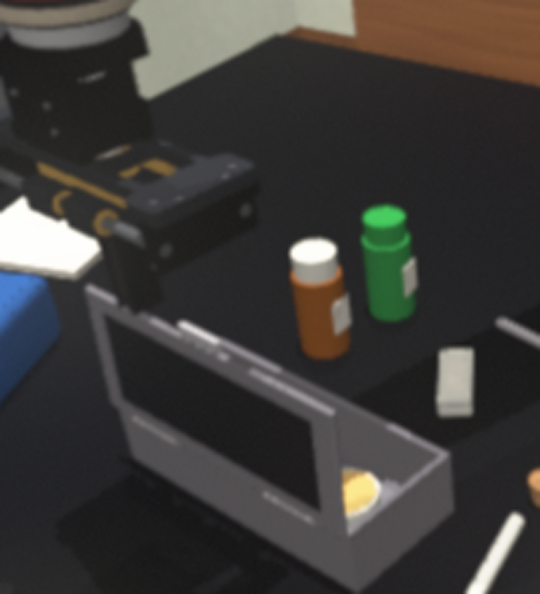

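View pics/top_10.png

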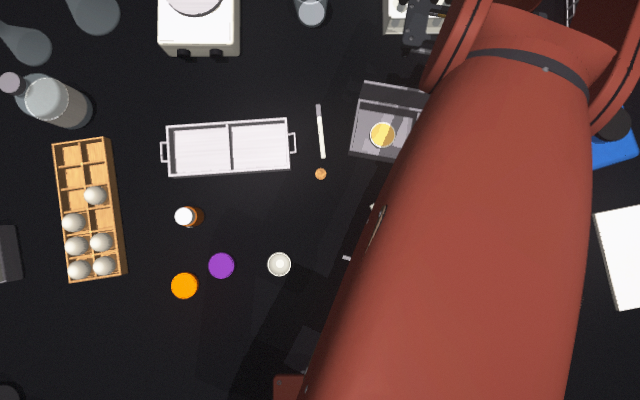

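```bash
python3 -c "
from h import *
o=observe();th=-.178
Rz=np.array([[np.cos(th),-np.sin(th)],[np.sin(th),np.cos(th)]])
for uv,z in (([251.5,86.5],47),([380,86],23)):
  p=px2w('wrist',[uv],z,o)[0,:2];print(p,Rz.T@(p-[609.5,-197.9]))
# case rim corners in wrist
p=px2w('wrist',[[174,22],[462,24],[452,146],[184,144]],60,o)[:,:2];print(p.mean(0),p)
"
```

```text
[ 597.49360043 -261.54331649] [ -0.54791292 -64.76360981]
[ 618.55234328 -133.97263143] [-2.40976334 64.52012408]
[ 609.26527477 -197.86590683] [[ 531.58832024 -315.65049445]
 [ 579.08625105  -60.76995922]
 [ 687.33941064  -78.55039848]
 [ 639.04711716 -336.49277516]]
```

Call:
step_arm(
  moves=[
    [255,0,0,-0.4,0,0,0],
    [255,0,0,-0.7,0,0,0],
    [255,0,0,-0.5,0,0,0],
    [255,0,0,-0.25,0,0,0],
    [255,-0.1,0.02,0,0,0,0],
    [255,-0.2,0.04,0,0,0,0],
    [255,-0.2,0.03,0,0,0,0],
    [255,-0.2,0.04,0,0,0,0],
    [255,-0.2,0.03,0,0,0,0],
  ],
)

```text
time: 20.38
tcp_pos: [662.7, -208.2, 127.5]
tool_rot: [0.767, 0.641, 0.001, 0.002]
force: [2.9, -0.5, -1.6]
finger_gap: 0.002
```

Call:
step_arm(
  moves=[
    [255,-0.17,0.03,-0.05,0,0,0],
    [255,-0.17,0.03,-0.05,0,0,0],
    [255,-0.18,0.03,-0.09,0,0,0],
    [255,-0.18,0.03,-0.09,0,0,0],
    [255,-0.18,0.04,-0.11,0,0,0],
    [255,-0.18,0.03,-0.11,0,0,0],
    [255,-0.16,0.03,-0.17,0,0,0],
    [255,-0.16,0.03,-0.17,0,0,0],
    [255,-0.11,0.02,-0.17,0,0,0],
    [255,-0.11,0.02,-0.18,0,0,0],
  ],
)

```text
time: 21.22
tcp_pos: [597.2, -195.6, 76.5]
tool_rot: [0.767, 0.641, -0.0, -0.0]
force: [0.3, -1.2, 1.6]
finger_gap: 0.007
```

```bash
python3 look.py 11 scene; python3 -c "
from h import *
s=cv2.imread('pics/scene_11.png');crop(s,100,60,300,280,'s11',2.7)"
```

```text
21.2667 [ 595.7 -194.9   74.5] [ 0.4  0.  -2.3] 0.006184873657949577
```

View pics/s11.png

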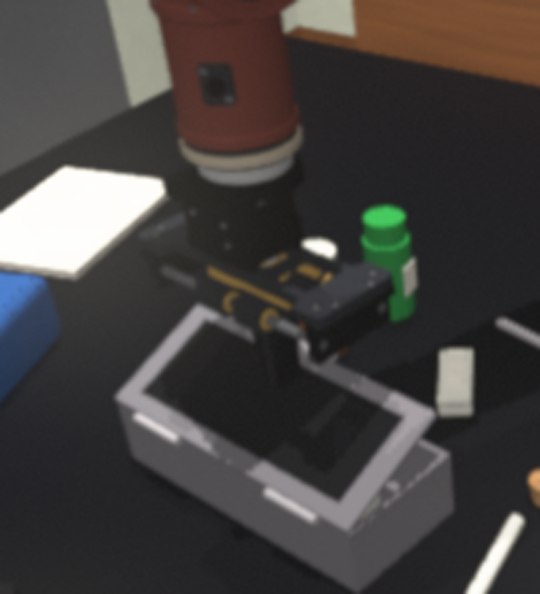

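Call:
step_arm(
  moves=[
    [255,-0.07,0.01,-0.18,0,0,0],
    [255,-0.06,0.01,-0.18,0,0,0],
    [255,-0.04,0.01,-0.15,0,0,0],
    [255,-0.03,0,-0.15,0,0,0],
    [255,0,0,-0.1,0,0,0],
    [255,0,0,0,0,0,0],
  ],
)

```text
time: 21.77
tcp_pos: [589.4, -194.2, 45.6]
tool_rot: [0.767, 0.641, -0.0, -0.001]
force: [0.3, 0.3, 0.5]
finger_gap: 0.003
```

Call:
step_arm(
  moves=[
    [255,0,0,-0.05,0,0,0],
    [255,0,0,-0.05,0,0,0],
    [255,0,0,0,0,0,0],
  ],
)

```text
time: 22.02
tcp_pos: [590.3, -194.6, 42.9]
tool_rot: [0.767, 0.641, -0.0, -0.0]
force: [-1.1, 0.5, 1.2]
finger_gap: 0.002
```

Call:
step_arm(
  moves=[
    [255,0,0,-0.04,0,0,0],
    [255,0,0,-0.04,0,0,0],
    [255,0,0,0,0,0,0],
  ],
)

```text
time: 22.27
tcp_pos: [590.5, -194.7, 42.5]
tool_rot: [0.767, 0.641, -0.0, 0.0]
force: [-5.8, 2.6, 14.1]
finger_gap: 0.007
```

```bash
python3 look.py 12 scene; python3 -c "
from h import *
s=cv2.imread('pics/scene_12.png');crop(s,130,120,290,290,'s12',3.5)"
```

```text
22.3167 [ 590.5 -194.8   42.4] [-7.4  3.4 14. ] 0.0057878856118620545
```

View pics/s12.png

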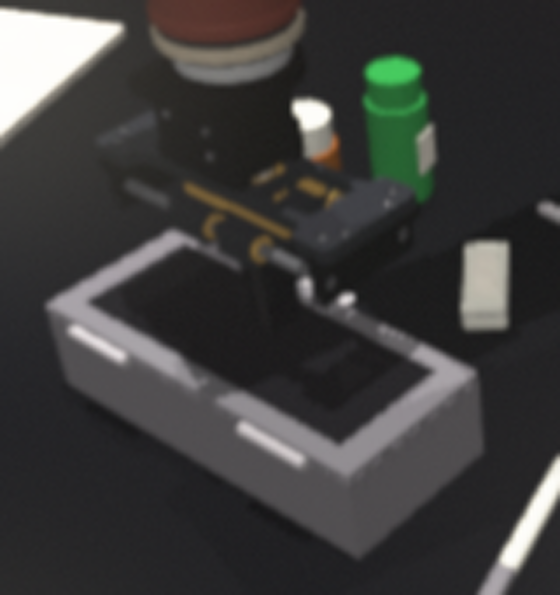

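The lid lies flat on the case. Contact came at 14 N, which puts the tips 23.5 mm behind the TCP. Next is the tall bottle.

Call:
step_arm(
  moves=[
    [255,0,0,0.1,0,0,0],
    [255,0,0,0.5,0,0,0],
    [255,0,0,0.9,0,0,0],
    [40,0,0,0.9,0,0,0],
    [40,-0.2,-0.1,0.3,0,0,0],
    [40,-0.7,-0.4,0,0,0,0],
    [40,-0.8,-0.45,0,0,0,0],
    [40,-0.8,-0.45,0,0,0,0],
    [40,-0.8,-0.45,0,0,0,0],
    [40,-0.5,-0.3,0,0,0,0],
    [40,-0.14,-0.08,0,0,0,0],
    [40,0,0,0,0,0,0],
  ],
)

```text
time: 23.32
tcp_pos: [431.6, -284.8, 148.2]
tool_rot: [0.768, 0.64, 0.0, 0.0]
force: [0.3, 0.2, 0.5]
finger_gap: 0.606
```

```bash
python3 look.py 13 wrist scene; python3 -c "
from h import *
s=cv2.imread('pics/scene_13.png');crop(s,120,60,320,280,'s13',2.7)"
```

```text
23.4167 [ 433.3 -283.8  148.3] [0.5 0.1 0.3] 0.6934748098285094
```

View pics/wrist_13.png

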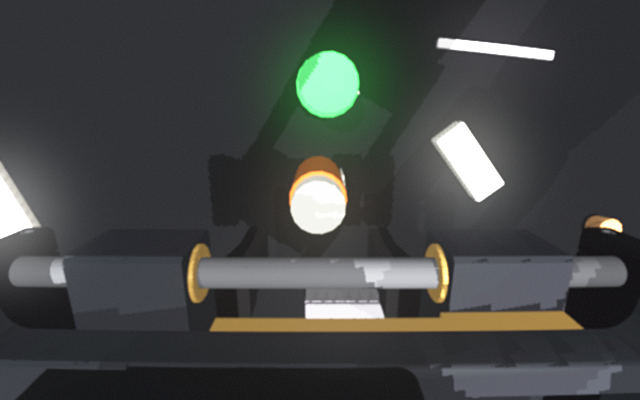

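View pics/s13.png

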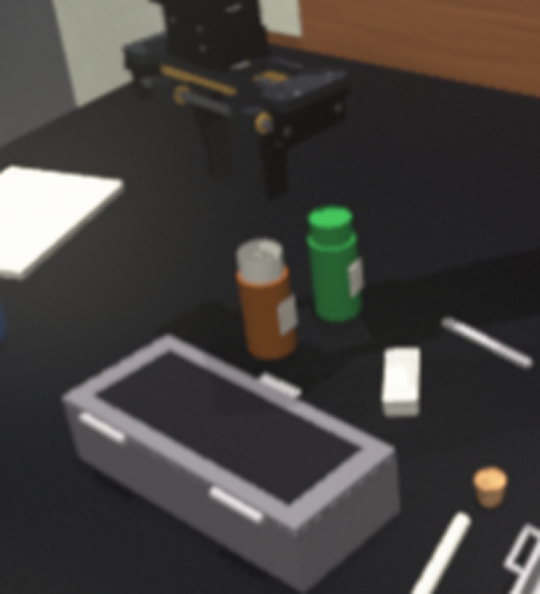

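```bash
python3 -c "
from h import *
o=observe();print(px2w('wrist',[[318.5,206]],105,o),px2w('wrist',[[328,85]],105,o),o['tcp_pos'],o['finger_gap'])
m=px2w('wrist',[[432,138],[460,122],[504,184],[478,202]],20,o);print(m,m.mean(0))"
```

```text
[[ 432.23389258 -282.51686044  105.        ]] [[ 351.43205468 -261.73359738  105.        ]] [ 433.34869089 -283.80737233  148.26246782] 0.6934748098285094
[[ 410.84736623 -170.09138703   20.        ]
 [ 400.63728827 -142.90762998   20.        ]
 [ 467.70166881 -104.08019903   20.        ]
 [ 481.60555395 -130.44364271   20.        ]] [ 440.19796932 -136.88071469   20.        ]
```

Call:
step_arm(
  moves=[
    [40,0,0,-0.3,0,0,0],
    [40,0,0,-0.5,0,0,0],
    [40,0,0,-0.6,0,0,0],
    [40,0,0,-0.4,0,0,0],
    [40,0,0,-0.3,0,0,0],
    [40,0,0,-0.2,0,0,0],
    [40,0,0,-0.1,0,0,0],
    [40,0,0,0,0,0,0],
  ],
)

```text
time: 24.08
tcp_pos: [432.6, -283.2, 51.1]
tool_rot: [0.767, 0.642, -0.0, -0.001]
force: [-0.2, -0.4, 0.4]
finger_gap: 0.846
```

Call:
step_arm(
  moves=[
    [40,0,0,-0.1,0,0,0],
    [40,0,0,-0.07,0,0,0],
    [255,0,0,0,0,0,0],
    [255,0,0,0,0,0,0],
    [255,0,0,0,0,0,0],
    [255,0,0,0,0,0,0],
    [255,0,0,0,0,0,0],
    [255,0,0,0,0,0,0],
    [255,0,0,0,0,0,0],
    [255,0,0,0,0,0,0],
    [255,0,0,0,0,0,0],
    [255,0,0,0,0,0,0],
  ],
)

```text
time: 25.08
tcp_pos: [432.8, -284.1, 45.4]
tool_rot: [0.767, 0.641, -0.0, 0.0]
force: [-0.1, 0.2, 2.7]
finger_gap: 0.519
```

Call:
step_arm(
  moves=[
    [255,0,0,0.1,0,0,0],
    [255,0,0,0.3,0,0,0],
    [255,0,0,0.6,0,0,0],
    [255,0,0,0.7,0,0,0],
    [255,0,0,0.5,0,0,0],
    [255,0.05,0.2,0.3,0,0,0],
    [255,0.15,0.5,0,0,0,0],
    [255,0.2,0.7,0,0,0,0],
    [255,0.22,0.8,0,0,0,0],
    [255,0.22,0.8,0,0,0,0],
    [255,0.22,0.8,0,0,0,0],
    [255,0.22,0.8,0,0,0,0],
  ],
)

```text
time: 26.08
tcp_pos: [483.4, -97.5, 145.0]
tool_rot: [0.767, 0.641, -0.0, -0.0]
force: [0.4, 0.5, -1.7]
finger_gap: 0.518
```

Call:
step_arm(
  moves=[
    [255,0.23,0.8,0,0,0,0],
    [255,0.23,0.8,0,0,0,0],
    [255,0.23,0.8,0,0,0,0],
    [255,0.23,0.8,0,0,0,0],
    [255,0.23,0.8,0,0,0,0],
    [255,0.23,0.8,0,0,0,0],
    [255,0.23,0.8,0,0,0,0],
    [255,0.23,0.8,0,0,0,0],
    [255,0.23,0.8,0,0,0,0],
    [255,0.23,0.8,0,0,0,0],
    [255,0.2,0.7,0,0,0,0],
    [255,0.1,0.4,0,0,0,0],
  ],
)

```text
time: 27.08
tcp_pos: [587.0, 267.9, 144.8]
tool_rot: [0.767, 0.642, -0.0, -0.001]
force: [0.5, 0.0, -1.1]
finger_gap: 0.516
```

Call:
step_arm(
  moves=[
    [255,0,-0.06,0,0,0,0],
    [255,0,0,-0.2,0,0,0],
    [255,0,0,-0.4,0,0,0],
    [255,0,0,-0.6,0,0,0],
    [255,0,0,-0.5,0,0,0],
    [255,0,0,-0.3,0,0,0],
    [255,0,0,-0.15,0,0,0],
    [255,0,0,-0.1,0,0,0],
    [255,0,0,0,0,0,0],
  ],
)

```text
time: 27.83
tcp_pos: [587.6, 261.3, 54.8]
tool_rot: [0.767, 0.641, -0.0, -0.0]
force: [-0.0, 0.7, -2.0]
finger_gap: 0.519
```

```bash
python3 look.py 14 scene; python3 -c "
from h import *
s=cv2.imread('pics/scene_14.png');crop(s,290,130,490,340,'s14',2.8)"
```

```text
27.8833 [588.2 261.6  55.7] [ 0.9  0.6 -0.6] 0.5160115651737424
```

View pics/s14.png

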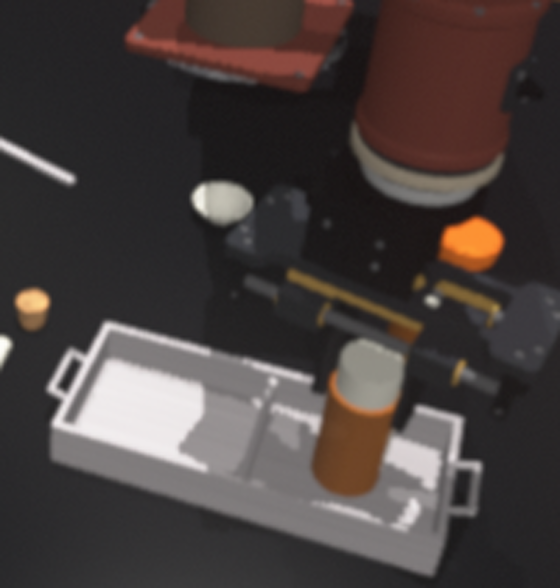

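Call:
step_arm(
  moves=[
    [255,0,0,-0.05,0,0,0],
    [255,0,0,-0.04,0,0,0],
    [255,0,0,-0.03,0,0,0],
    [255,0,0,0,0,0,0],
  ],
)

```text
time: 28.22
tcp_pos: [587.9, 261.8, 50.6]
tool_rot: [0.767, 0.641, 0.0, 0.0]
force: [-0.3, -0.3, -1.0]
finger_gap: 0.517
```

Call:
step_arm(
  moves=[
    [255,0,0,-0.02,0,0,0],
    [255,0,0,0,0,0,0],
  ],
)

```text
time: 28.38
tcp_pos: [588.3, 261.8, 50.4]
tool_rot: [0.767, 0.641, 0.0, 0.0]
force: [-1.6, 0.2, 3.3]
finger_gap: 0.518
```

Call:
step_arm(
  moves=[
    [60,0,0,0,0,0,0],
    [60,0,0,0,0,0,0],
    [60,0,0,0,0,0,0],
    [60,0,0,0,0,0,0],
    [60,0,0,0.1,0,0,0],
    [60,0,0,0.3,0,0,0],
    [60,0,0,0.6,0,0,0],
    [60,0,0,0.8,0,0,0],
    [60,0,0,0.6,0,0,0],
    [60,-0.1,-0.3,0.1,0,0,0.4],
    [60,-0.2,-0.6,0,0,0,0.7],
    [60,-0.3,-0.8,0,0,0,0.9],
  ],
)

```text
time: 29.38
tcp_pos: [565.0, 194.8, 152.1]
tool_rot: [0.707, 0.708, 0.002, 0.001]
force: [0.1, -0.7, 0.1]
finger_gap: 0.764
```

Call:
step_arm(
  moves=[
    [60,-0.3,-0.85,0,0,0,0.7],
    [60,-0.3,-0.85,0,0,0,0.7],
    [60,-0.3,-0.85,0,0,0,0.7],
    [60,-0.3,-0.85,0,0,0,0.7],
    [60,-0.3,-0.85,0,0,0,0.7],
    [60,-0.3,-0.85,0,0,0,0.7],
    [60,-0.3,-0.85,0,0,0,0.7],
    [60,-0.3,-0.85,0,0,0,0.7],
    [60,-0.3,-0.8,-0.3,0,0,0.3],
    [60,-0.3,-0.5,-0.6,0,0,0],
    [60,-0.1,-0.16,-0.6,0,0,0],
    [60,0,0,-0.3,0,0,0],
  ],
)

```text
time: 30.38
tcp_pos: [437.9, -138.1, 76.3]
tool_rot: [0.507, 0.862, -0.0, -0.001]
force: [-1.3, 0.4, 0.5]
finger_gap: 0.765
```

```bash
python3 look.py 15 wrist top; python3 -c "
from h import *
s=cv2.imread('pics/top_15.png');crop(s,150,70,350,300,'t15',2.6)"
```

```text
30.4833 [ 438.  -136.4   76.2] [ 0.5 -0.4 -0. ] 0.7614576661304499
```

View pics/wrist_15.png

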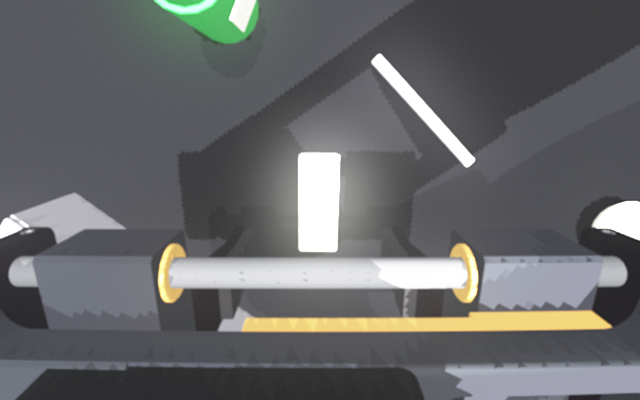

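View pics/t15.png

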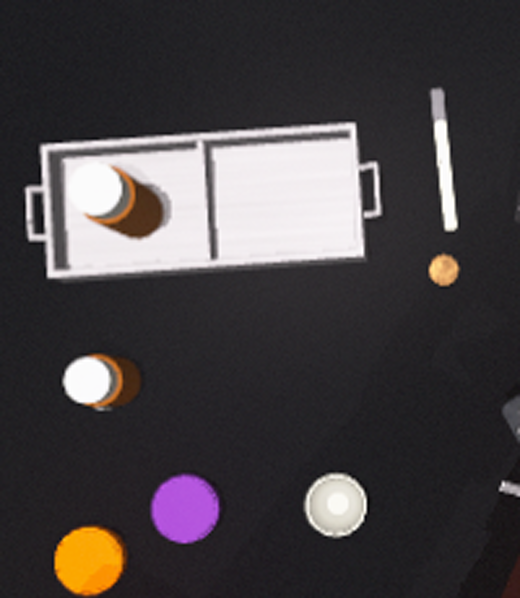

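```bash
python3 -c "
from h import *
o=observe();m=px2w('wrist',[[299,155],[338,155],[338,250],[299,251]],20,o);print(m[:,:2],m.mean(0),o['tcp_pos'])
q=m[0]-m[3];print(np.degrees(np.arctan2(q[1],q[0])), np.degrees(2*np.arctan2(o['tool_rot'][1],o['tool_rot'][0])))
p=px2w('top',[[150+97/2.6,70+190/2.6]],110)[0,:2];th=.066
Rz=np.array([[np.cos(th),-np.sin(th)],[np.sin(th),np.cos(th)]]);print(p,Rz.T@(p-[591.9,198.1]))
"
```

```text
[[ 412.55881749 -165.61953395]
 [ 398.6058412  -140.70021496]
 [ 463.71064614 -102.83375125]
 [ 479.51145445 -129.351695  ]] [ 438.59668982 -134.62629879   20.        ] [ 437.97267599 -136.44593317   76.17150778]
-151.55586240206787 119.18812795926748
[585.99189647 259.47012243] [-1.84775224 61.62615862]
```

Call:
step_arm(
  moves=[
    [60,0,0,-0.3,0,0,0],
    [60,0,0,-0.6,0,0,0],
    [60,0,0,-0.6,0,0,0],
    [60,0,0,-0.4,0,0,0],
    [60,0,0,-0.2,0,0,0],
    [60,0,0,-0.13,0,0,0],
    [60,0,0,-0.06,0,0,0],
    [60,0,0,0,0,0,0],
  ],
)

```text
time: 31.15
tcp_pos: [440.7, -136.9, -13.2]
tool_rot: [0.505, 0.863, 0.0, 0.001]
force: [-1.3, 1.1, -0.8]
finger_gap: 0.764
```

Call:
step_arm(
  moves=[
    [255,0,0,0,0,0,0],
    [255,0,0,0,0,0,0],
    [255,0,0,0,0,0,0],
    [255,0,0,0,0,0,0],
    [255,0,0,0,0,0,0],
    [255,0,0,0,0,0,0],
    [255,0,0,0,0,0,0],
    [255,0,0,0,0,0,0],
    [255,0,0,0,0,0,0],
    [255,0,0,0,0,0,0],
    [255,0,0,0,0,0,0],
  ],
)

```text
time: 32.07
tcp_pos: [439.8, -136.7, -14.0]
tool_rot: [0.505, 0.863, -0.0, 0.0]
force: [-1.3, -0.4, 2.4]
finger_gap: 0.338
```

Call:
step_arm(
  moves=[
    [255,0,0,0.2,0,0,0],
    [255,0,0,0.6,0,0,0],
    [255,0,0,0.8,0,0,0],
    [255,0.1,0.2,0.6,0,0,0],
    [255,0.3,0.5,0.3,0,0,-0.5],
    [255,0.4,0.7,0,0,0,-0.6],
    [255,0.4,0.7,0,0,0,-0.6],
    [255,0.4,0.7,0,0,0,-0.6],
    [255,0.4,0.7,0,0,0,-0.6],
    [255,0.4,0.7,0,0,0,-0.6],
    [255,0.4,0.7,0,0,0,-0.6],
    [255,0.4,0.7,0,0,0,-0.6],
  ],
)

```text
time: 33.07
tcp_pos: [568.3, 89.0, 86.4]
tool_rot: [0.671, 0.741, 0.0, 0.0]
force: [1.3, -1.5, 1.1]
finger_gap: 0.34
```

Call:
step_arm(
  moves=[
    [255,0.4,0.7,0,0,0,-0.4],
    [255,0.31,0.47,0,0,0,0],
    [255,0,0,0,0,0,0],
    [255,0,0,0,0,0,0],
  ],
)

```text
time: 33.4
tcp_pos: [596.1, 135.0, 85.9]
tool_rot: [0.683, 0.731, -0.0, -0.0]
force: [0.0, -1.1, -0.5]
finger_gap: 0.342
```

```bash
python3 look.py 16 wrist scene; python3 -c "
from h import *
s=cv2.imread('pics/scene_16.png');crop(s,290,100,490,340,'s16',2.5)"
```

```text
33.5 [595.4 133.5  85.7] [-0.6  0.1 -0.2] 0.33888605578233005
```

View pics/wrist_16.png

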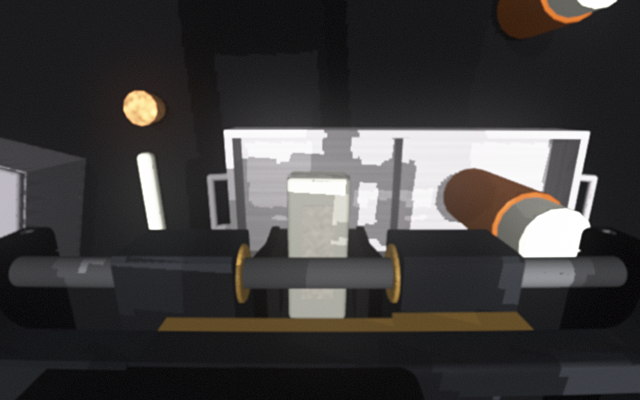

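View pics/s16.png

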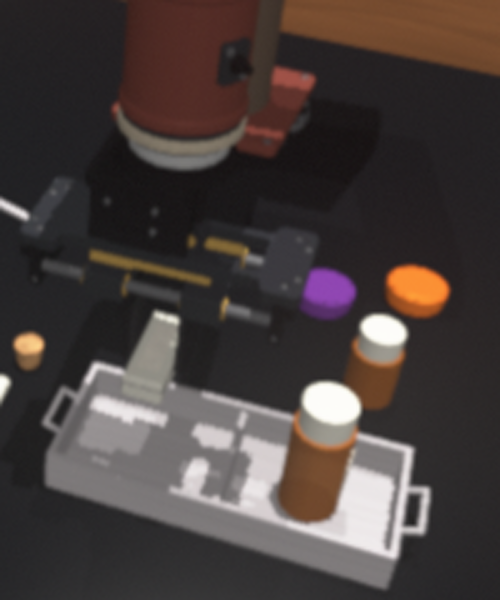

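The gripper's left end will come down close to the tall bottle, so I'm checking the clearance by overlaying the stated body box.

```bash
python3 -c "
from h import *
o=observe();Rm=R.from_quat(o['tool_rot']).as_matrix()
def draw(n,s,off,f,out):
  im=cv2.imread(f'pics/{n}_16.png');im=np.clip(255*(im/255.)**0.5,0,255).astype(np.uint8)
  x0,y0,x1,y1=off
  im=cv2.resize(im[y0:y1,x0:x1],None,fx=f,fy=f,interpolation=cv2.INTER_CUBIC)
  for d,c in ((-70,(0,255,0)),(-110,(255,255,0))):
    P=[o['tcp_pos']+Rm@[a*95,b*37.5,d] for a,b in ((1,1),(1,-1),(-1,-1),(-1,1))]
    p=((w2px(n,P)-[x0,y0])*f).astype(int);cv2.polylines(im,[p],True,c,1)
  cv2.imwrite(f'pics/{out}.png',im)
draw('scene',0,(290,100,490,340),2.5,'s16b')
print(o['tool_rot'],2*np.degrees(np.arctan2(o['tool_rot'][1],o['tool_rot'][0])))
m=px2w('wrist',[[288,176],[350,176]],o['tcp_pos'][2]+34,o);print(m-o['tcp_pos'])
"
```

```text
[ 6.83361271e-01  7.30080129e-01 -5.67125850e-04 -2.38313402e-04] 93.78624716031081
[[-38.31448058 -16.03852852  34.        ]
 [-40.27516922  12.91194664  34.        ]]
```

View pics/s16b.png

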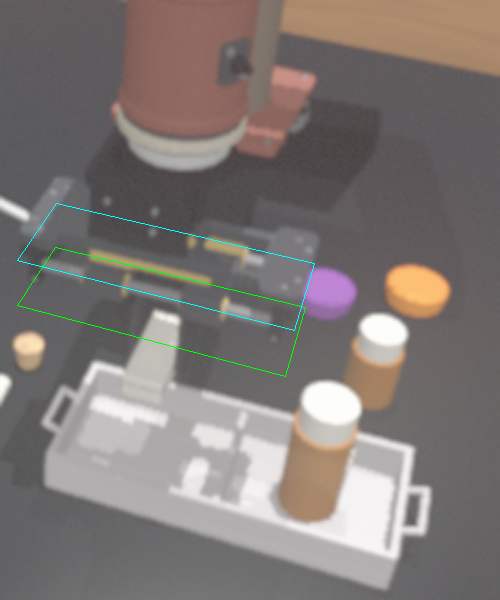

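Call:
step_arm(
  moves=[
    [255,0.03,-0.07,0,0,0,0],
    [255,0,0,-0.3,0,0,0],
    [255,0,0,-0.5,0,0,0],
    [255,0,0,-0.4,0,0,0],
    [255,0,0,-0.3,0,0,0],
    [255,0,0,-0.2,0,0,0],
    [255,0,0,-0.1,0,0,0],
    [255,0,0,0,0,0,0],
  ],
)

```text
time: 34.17
tcp_pos: [596.6, 131.0, 12.8]
tool_rot: [0.684, 0.73, -0.001, -0.001]
force: [-0.4, 0.3, 0.8]
finger_gap: 0.34
```

```bash
python3 look.py 17 wrist scene; python3 -c "
from h import *
s=cv2.imread('pics/scene_17.png');s=np.clip(255*(s/255.)**0.6,0,255).astype(np.uint8);crop(s,290,130,490,340,'s17',2.8)"
```

```text
34.2667 [597.9 131.3  14.5] [ 0.5  0.8 -0.9] 0.33881714852513545
```

View pics/s17.png

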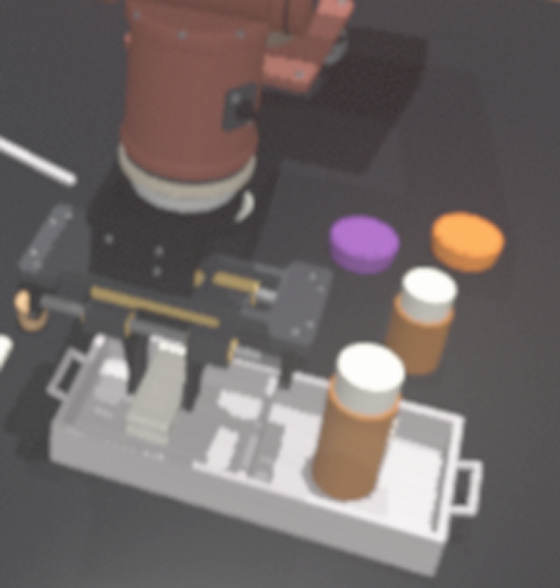

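View pics/wrist_17.png

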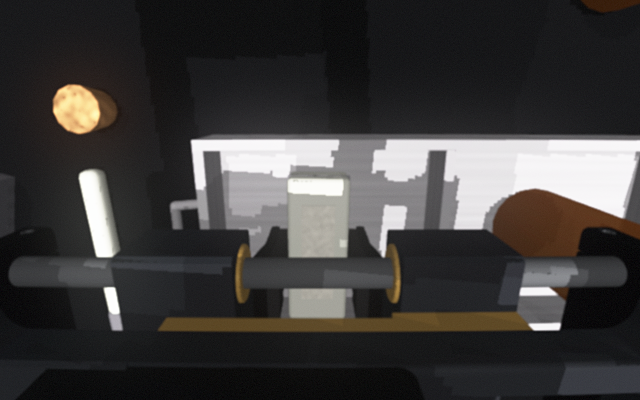

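Call:
step_arm(
  moves=[
    [255,0,0,-0.15,0,0,0],
    [255,0,0,-0.15,0,0,0],
    [255,0,0,-0.12,0,0,0],
    [255,0,0,-0.08,0,0,0],
    [255,0,0,-0.04,0,0,0],
    [255,0,0,0,0,0,0],
  ],
)

```text
time: 34.77
tcp_pos: [596.9, 131.4, -8.4]
tool_rot: [0.683, 0.73, -0.0, -0.0]
force: [-0.2, 0.1, -0.0]
finger_gap: 0.338
```

Call:
step_arm(
  moves=[
    [255,0,0,-0.03,0,0,0],
    [255,0,0,0,0,0,0],
    [110,0,0,0,0,0,0],
    [110,0,0,0,0,0,0],
    [110,0,0,0,0,0,0],
    [110,0,0,0,0,0,0],
    [110,0,0,0.1,0,0,0],
    [110,0,0,0.3,0,0,0],
    [110,0,0,0.6,0,0,0],
    [110,0,0,0.8,0,0,0],
    [110,0,0,0.8,0,0,0],
    [110,0,0,0.6,0,0,0],
  ],
)

```text
time: 35.77
tcp_pos: [598.6, 131.5, 123.4]
tool_rot: [0.683, 0.73, 0.001, 0.001]
force: [0.3, -0.1, 0.6]
finger_gap: 0.567
```

Call:
step_arm(
  moves=[
    [110,-0.2,-0.3,0.3,0,0,0],
    [110,-0.5,-0.5,0,0,0,0],
    [110,-0.6,-0.6,0,0,0,0],
    [110,-0.6,-0.6,0,0,0,0],
    [110,-0.6,-0.6,0,0,0,0],
    [110,-0.6,-0.6,0,0,0,0],
    [110,-0.3,-0.3,0,0,0,0],
    [110,0,0,0,0,0,0],
  ],
)

```text
time: 36.43
tcp_pos: [459.6, -10.5, 132.1]
tool_rot: [0.684, 0.729, -0.0, 0.0]
force: [-0.1, 0.5, -0.3]
finger_gap: 0.572
```

```bash
python3 look.py 18 top scene; python3 -c "
from h import *
s=cv2.imread('pics/top_18.png');crop(s,150,70,350,300,'t18',2.6)"
```

```text
36.5333 [462.   -9.  132.5] [0.2 0.2 0.9] 0.5682480402597233
```

View pics/t18.png

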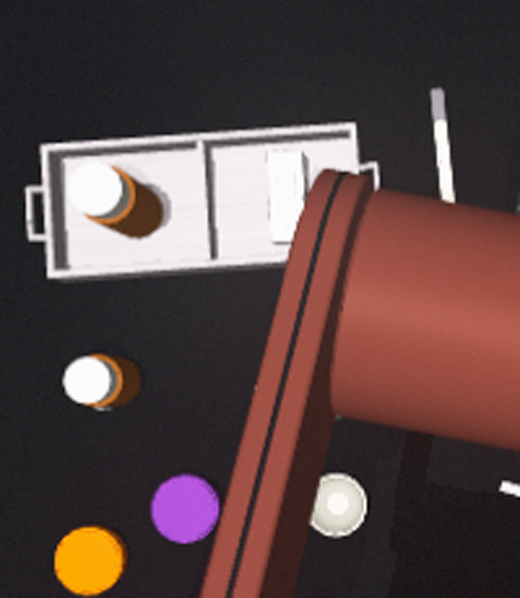

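View pics/scene_18.png

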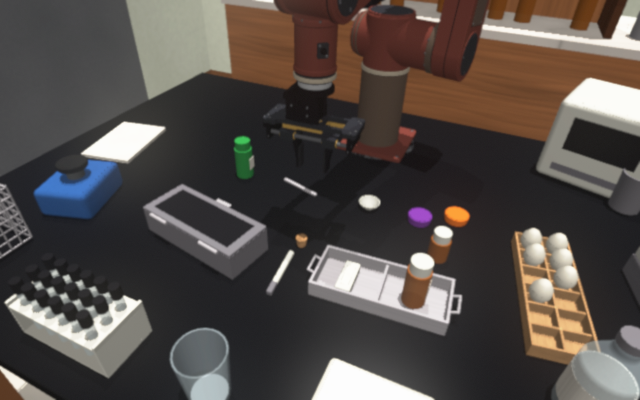

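View pics/top_18.png

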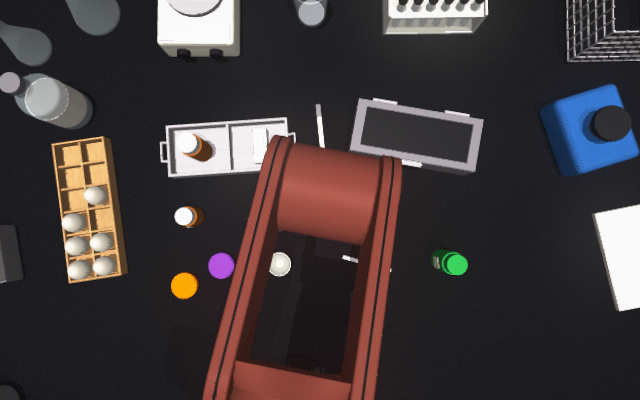

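```bash
python3 -c "
from h import *
T=lambda p:np.array(p,float)/2.6+[150,70]
p=px2w('top',T([[269,152],[303,149],[307,240],[274,243]]),25)[:,:2];th=.066
Rz=np.array([[np.cos(th),-np.sin(th)],[np.sin(th),np.cos(th)]]);print((p-[591.9,198.1])@Rz,((p-[591.9,198.1])@Rz).mean(0))
s=cv2.imread('pics/top_18.png');crop(s,340,80,500,190,'t18l',4.5)
c=np.array([609.5,-198]);t2=-.178;R2=np.array([[np.cos(t2),-np.sin(t2)],[np.sin(t2),np.cos(t2)]])
for a in (0,.1):
  print(a,[w2px('top',[*(R2@[55-110*np.cos(a)+6*np.sin(a),y]+c),60+110*np.sin(a)+6*np.cos(a)])[0].round(1) for y in (130,-130)])
"
```

```text
[[ 38.89808111 -55.20229363]
 [ 39.43474799 -83.72273164]
 [-37.0774187  -82.22730319]
 [-37.67361587 -54.64281131]] [  0.89544863 -68.94878494]
0 [array([349.7, 150.3]), array([475.7, 172. ])]
0.1 [array([350.2, 148.8]), array([477.9, 170.7])]
```

View pics/t18l.png

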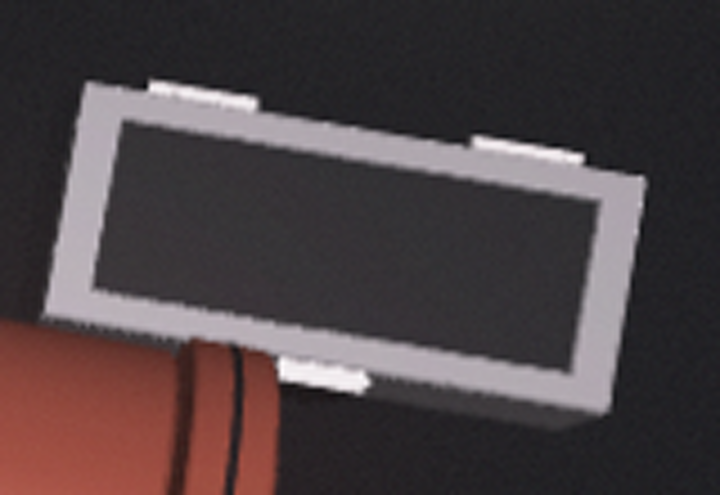

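```bash
python3 -c "
from h import *
s=cv2.imread('pics/scene_18.png');crop(s,135,170,275,280,'s18l',5)
crop(s,300,230,470,335,'s18t',4.5)
c=np.array([609.5,-198]);t2=-.178;R2=np.array([[np.cos(t2),-np.sin(t2)],[np.sin(t2),np.cos(t2)]])
for a in (0,.05,.1):
  print(a,[((w2px('scene',[*(R2@[55-110*np.cos(a)+6*np.sin(a),y]+c),60+110*np.sin(a)+6*np.cos(a)])[0]-[135,170])*5).round(0) for y in (130,-130)])
"
```

```text
0 [array([658., 275.]), array([235.,  65.])]
0.05 [array([657., 265.]), array([232.,  56.])]
0.1 [array([655., 256.]), array([229.,  47.])]
```

View pics/s18l.png

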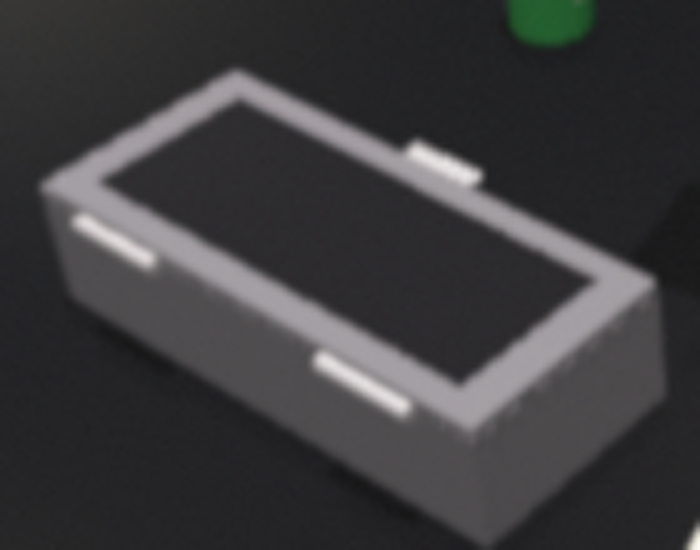

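View pics/s18t.png

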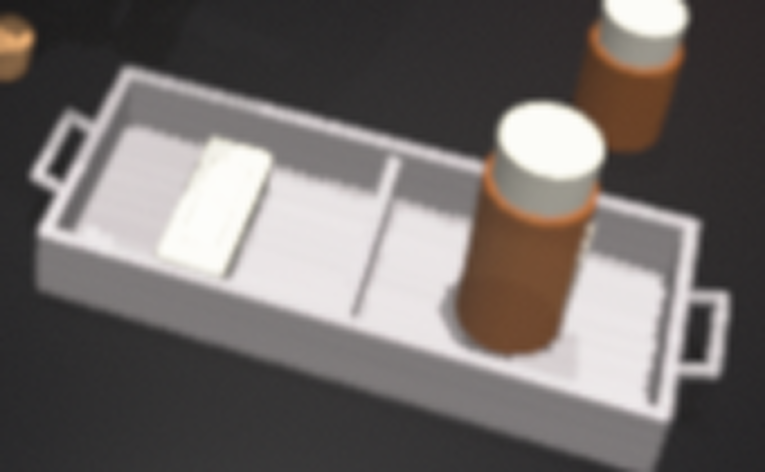

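```bash
python3 -c "
from h import *
from scipy.optimize import least_squares
T=lambda p:np.array(p,float)/4.5+[300,230]
w=px2w('scene',T([[674,412],[36,236],[126,68],[700,220]]),35)[:,:2]
m=np.array([[55,130],[55,-130],[-55,-130],[-55,130]])
M=lambda t:np.array([[np.cos(t),np.sin(t)],[-np.sin(t),np.cos(t)]])
r=least_squares(lambda q:(m@M(q[2])+q[:2]-w).ravel(),[590,200,0]).x;print(r)
p=px2w('scene',T([[210,136],[272,153],[222,278],[158,257]]),25)[:,:2]
l=(p-r[:2])@M(r[2]).T;print(l,l.mean(0))
t=px2w('scene',T([[551,143]]),110)[:,:2];print((t-r[:2])@M(r[2]).T)
"
```

```text
[5.92346460e+02 1.99209237e+02 8.16025487e-02]
[[-36.5321532  -81.98493212]
 [-36.23275693 -52.99614261]
 [ 41.40350707 -53.76394831]
 [ 39.98626913 -82.18453275]] [  2.15621652 -67.73238895]
[[ 3.44158986 61.99181829]]
```

```bash
python3 -c "
from plant import *
o=observe();print(o['time'],o['tcp_pos'],o['force'])
print(job_done())"
```

```text
36.5333 [462.02515146  -8.95569721 132.46589028] [0.23454614 0.18838042 0.9215022 ]
the job is handed in; nothing more can be done
None
```

Both kits are made up and the job was handed in at 36.5 s of the 118 s allowed, with the arm clear of everything. `job_done()` gives no verdict.

| Item | Placed in | Last measured offset from the compartment middle |
|---|---|---|
| Petri dish | case, left | about 1.5–2.5 mm |
| Short bottle | case, right | about 1 mm |
| Tall bottle | tray, left, standing | about 3–4 mm |
| Slide mailer | tray, right, flat, long side front to back | about 4–5 mm to the right, 1–2 mm front to back |

- **Lid:** I shut it after both case items were in, pressing to a hard stop at 14 N. The lid edges in both cameras agree with fully shut, and the scene view shows no gap.
- **Mailer:** About 3 mm of its offset was deliberate, to keep the gripper clear of the tall bottle. I left the rest uncorrected.
- **Grasp trouble:** The finger tips turned out to be about 23 mm short of the stated TCP. The first two tries on the dish closed above it or lifted too early, without moving it, and I then went lower.
- **Left alone:** The medium bottle was never touched. It and the green, purple and orange look-alikes look unmoved in the last pictures, and no bottle tipped.
- **Disagreement:** The top and scene cameras differ by about 1–5 mm on the tray items. That is roughly their stated calibration error, except for the tall bottle's front-to-back position.

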